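# Set up the hub bench and hold its sprung centre open

### The arm

A 7-joint arm with a two-finger parallel gripper is mounted at the origin on the work surface. World frame = base frame: x ahead of the robot, y to its left, z up, the work surface at z = 0. Lengths are in m, angles in degrees, forces in N, time in s.
With the tool pointing down it reaches from about 0.4 to 0.85 m from the base axis. Payload 4.5 kg.
Tool frame: the origin (TCP) lies between the finger pads; the fingertips stand ahead of it and the grasp point (between the pads) lies 8 mm behind it (r.finger_overhang is the z of the fingertips in the tool frame, in m); z points along the fingers, x is the direction in which the jaws open and shut, and the axes are right-handed (so a half turn about z gives the same grasp; the last joint's range is limited). The gripper opens to 85 mm and grips with 20 to 120 N. Pads are 22 mm wide; open, the fingers measure 114 mm over their backs; the gripper's body (76 mm by 85 mm) begins 54 mm behind the grasp point. The pads swing forward as they close: fully open they stand 13 mm farther back than shut.
Start: joints at [-64.24, 39.483, -11.15, 89.685, 9.013, 51.709, -12.324], TCP at [0.252, 0.572, 0.242] pointing down, gripper open.
Joint ranges: [-172.22, 172.22], [-26.19, 119.32], [-84.43, 86.54], [7.71, 146.69], [-57.33, 237.33], [2.42, 119.75], [-152.13, 152.13]. Speed limits (degrees/s): [147.25, 147.25, 180, 180, 180, 180, 180].

### API

Orientations are given as a 3x3 rotation matrix whose columns are the frame's x, y, z axes.
In Python, from rig import monitor, capture, job, models, r gives the robot as it stands. The module is installed in compiled form; this text tells all that it offers.
- The arm moves only by the tool arm_command, never from a script. Its argument "targets" is a list of rows, each a list of 4 numbers: the shift along the tool's x, y, z in m, then the turn about the tool's z in rad. In form: [[x, y, z, spin], ...]. A call has exactly 10 rows; each row shifts and turns the commanded pose from where the row before left it, along the tool's axes as they then stand; what a row does not reach is not made up. A row lasts 1/10 s, in which the tool goes at most 50 mm and 8.59 degrees, less where a joint would pass 70% of its speed; a pose out of reach is approached as far as the arm can. A call with a gripper value outside its range is refused whole. "jaw" is the finger opening in m, from 0 to 0.0854, set as the call begins (left out, the last holds). The fingers move at their own pace and stop on an object; the grip force is fixed at half the most. Time passes only in rows, so rows that do not move let the fingers close, or fill a call up. It gives the time, the measured TCP pose, the force and the opening at its end, in the units of the state.
- monitor.get_state(): the state, without advancing time (a new reading comes with each control period).
- capture(name): name is "side" or "top"; returns a dict with "color" (480x640x3 uint8, blue, green, red), "z_map" (480x640 float32, m along the optical axis (not along the pixel's ray), 0 where there is no reading), "fov_y" (degrees; the focal length in pixels is half the picture's height over the tangent of half this angle, whatever the lens; pixels are square), "cx", "cy" (the principal point, pixels), "camera_from_world" (4x4, takes a point from world to camera coordinates). Camera axes: x right, y down, z forward; pixel columns grow to the right and rows downward; lengths in m; the calibration is good to about 2 mm. A picture is of the moment at which its call begins.
- job.finish_job(): hands the job in, once; it reports no verdict.
Trained networks look in the newest picture that a camera, given by its name, has taken for a name from the list of things; names that differ only in an ending like _2 or _b are one class to them, and where a whole thing is asked for, a point or a joint stands for the part that bears it (a point fixed in the world has none). Each returns a list of dicts, best first, with "p" (0 to 1); they miss things now and then, are a little off and sometimes report something else, mostly with a low value. They report only what shows in the picture. A call takes as long as a camera call. They do not tell look-alikes from the thing itself.
- models.boxes_of(camera, label): "centre" ([x, y, z] in m, in world coordinates, good to about 4 mm: the middle of the surface that is visible of it).
- models.masks_of(camera, label): "mask" (480x640 bool, what is visible of it).
The state is a dict: "time_s": time; "joints": joint angles; "joint_vel": joint speeds; "tau": joint torques, N m; "eef_pos": TCP position; "orientation": TCP orientation; "force": force on the tool from outside, world axes, zero at the start; "wrist_torque": the same for the moment, N m; "gripper_width": finger opening in m.
Only numpy, scipy, OpenCV 4.12 (cv2) and the standard library are available. Lean on these libraries where they do the work, as an engineer would, in place of code of your own. Each camera call takes 0.05 s, during which the arm holds its last target.

### The job

Get the hub bench ready for the hub: lay the orange fibre sheet flat on the dark steel packing block between the two centres, centred and with its long side running along the bed, then set the blue V-block upright on the middle of the sheet with its groove in line with the centres. Then take the black knob and pull the sprung rod out until the whole of its red ring has just come out of the barrel, and keep holding it there, still gripping the knob when you finish, so that the hub can be dropped in. Leave the hub and everything else on the bench where it is.

Things in the scene. Friction and masses are not known exactly. Their poses are not given: they have to be found in the camera images.
- rest_top (a point): Middle of the top face of the dark steel packing block, 64 x 84 mm, fixed on the hub bench's steel bed, 50 mm above the work surface. Its y axis runs level along the bed, parallel to the line of the centres, towards the knob; x across; z up. The two centres' tips are 67 mm either side along y, 125 mm above the work surface; the green castings behind them start 98 mm either side, 149 mm high.
- sheet_mid (a point): Centre of the loose orange fibre separator sheet, 54 mm (its x) x 76 mm (its y) x 6 mm thick, stiff, 35 g, lying flat on the work surface at the start; z up.
- vblock_mid (a point): Centre (half-way up) of the loose blue plastic V-block, 54 mm (its x) x 46 mm (its y) x 56 mm high, about 160 g, standing on the work surface at the start, groove up. The V groove, 34 mm wide and 17 mm deep, runs along its y axis in the top face; z up.
- knob_mid (a point): Middle of the black spool-shaped pull knob on the sprung rod: waist 28 mm diameter, 28 mm long, between two 36 mm flanges 4 mm thick; axis level, 125 mm above the work surface. Its y axis is the direction in which the rod pulls out, parallel to y of rest_top. Home, it lies 219.5 mm from rest_top along y, its inner flange 14 mm off the barrel's mouth.
- barrel_mouth (a point): Centre of the face of the brass collar (44 mm diameter) at the mouth of the fixed green barrel, out of which the 14 mm steel rod slides; axes as rest_top. The barrel is 42 mm in diameter.
- rod (a joint): How far the sprung rod is pulled out, m: 0 home; the 5 mm wide red ring begins to show at 0.025 and is wholly out, its inner edge level with the barrel's mouth, at 0.030; end stop at 0.050. The inner spring always pulls it back: about 5.5 N at home, 12 N at the ring (220 N/m). It goes home if let go.
- hub: Silver rear hub, 148 mm long, 58 mm flanges, lying in the parts tray; origin at the underside of its middle. Not to be moved.
- tray: Grey parts tray, 85 x 172 x 30 mm, holding the hub; origin under its centre. Not to be moved.
- grease_tub: White round grease tub with a green lid, 64 mm diameter, 50 mm high, loose; origin under its centre. Not to be moved.
- spanner: Steel spanner, 170 mm long, lying flat; origin under its middle. Not to be moved.
- screwdriver: Screwdriver lying flat; origin under its middle. Not to be moved.
- cassette: Steel sprocket cassette lying flat, about 130 mm diameter, 38 mm high; origin under its centre. Not to be moved.
- lube: Yellow oil bottle with a red cap, 44 mm diameter, 130 mm high; origin under its centre. Not to be moved.
- tyre_lever: Red plastic tyre lever, about 120 mm long, lying flat; origin under its middle. Not to be moved.
There are look-alikes about, which are no part of the job. Of the things that look like the part that bears sheet_mid, take the one that is farthest from the robot's base at the start.

How it is judged (in metres and radians):
On the way, in this order (a step that is already met when the one before it is completed fails the run):
1. the orange sheet lies flat, centred and square on the packing block, let go (x of sheet_mid in the frame of rest_top between -0.008 and 0.008 m and y of sheet_mid in the frame of rest_top between -0.012 and 0.012 m and z of sheet_mid in the frame of rest_top between 0 and 0.006 m and angle between the y axis of sheet_mid and the y axis of rest_top, either way round below 0.14 rad and angle between the z axis of sheet_mid and the z axis of rest_top, either way round below 0.08 rad and contact force between sheet and the fingers below 0.1 N), for 0.2 s.
2. the V-block stands squarely on the sheet with its groove along the centres, let go (x of sheet_mid in the frame of rest_top between -0.008 and 0.008 m and y of sheet_mid in the frame of rest_top between -0.012 and 0.012 m and z of sheet_mid in the frame of rest_top between 0 and 0.006 m and angle between the y axis of each of sheet_mid, vblock_mid and the y axis of rest_top, either way round below 0.14 rad and angle between the z axis of sheet_mid and the z axis of rest_top, either way round below 0.08 rad and x of vblock_mid in the frame of rest_top between -0.008 and 0.008 m and y of vblock_mid in the frame of rest_top between -0.012 and 0.012 m and z of vblock_mid in the frame of rest_top between 0.03 and 0.038 m and angle between vblock_mid's own z axis and vertical below 0.08 rad and contact force between vblock and sheet above 0.3 N and contact force between vblock and the fingers below 0.1 N), for 0.2 s.
3. the rod is pulled out to its red ring by the knob (x of sheet_mid in the frame of rest_top between -0.008 and 0.008 m and y of sheet_mid in the frame of rest_top between -0.012 and 0.012 m and z of sheet_mid in the frame of rest_top between 0 and 0.006 m and angle between the y axis of each of sheet_mid, vblock_mid and the y axis of rest_top, either way round below 0.14 rad and angle between the z axis of sheet_mid and the z axis of rest_top, either way round below 0.08 rad and x of vblock_mid in the frame of rest_top between -0.008 and 0.008 m and y of vblock_mid in the frame of rest_top between -0.012 and 0.012 m and z of vblock_mid in the frame of rest_top between 0.03 and 0.038 m and angle between vblock_mid's own z axis and vertical below 0.08 rad and value of joint rod between 0.027 and 0.037 m and contact force between rod and the fingers above 3 N), for 0.3 s.
At the end, for the whole second after the job is handed in: Sheet flat on the packing block and V-block upright on the sheet, both let go, within 8 mm across and 12 mm along of the block's middle and 8 degrees of square; rod still, 27 to 37 mm out, knob held by the fingers; no bystander moved over 20 mm (all of step 3 and contact force between vblock and sheet above 0.3 N and contact force between each of vblock, sheet and the fingers below 0.1 N and velocity of joint rod between -0.01 and 0.01 m/s); the arm keeps its last pose, push and grip.
It fails at once if the hub, tray, grease tub or another bystander is moved more than 20 mm (distance of any of hub, tray, grease_tub, spanner, screwdriver, cassette, lube, tyre_lever from where it was at the start of the episode above 0.02 m).
It also fails if it takes over 72 s, if anything falls off the work surface, if the arm or the gripper's body presses on something with over 40 N, if the wrist force passes 120 N, or if a joint passes its speed limit or range.

## Working session

There is one attempt and no reset: what is moved stays moved. The work goes in short steps, Python scripts to look and compute and a tool call to move; the robot and the scene stay as the last step left them, time stands still between calls to the robot, and variables do not carry over. Pictures are saved under pics/ and viewed, and the job is handed in when it is done.

Besides the shell and the picture viewer there is one more tool, called after ">>>" as name(argument=value, ...), one argument or row to a line, values as JSON. arm_command: Moves the arm, as the interface text tells. Its arguments: {"type":"object","properties":{"targets":{"type":"array","items":{"type":"array","items":{"type":"number"}}},"jaw":{"type":"number"}},"required":["targets"]}

```bash
mkdir -p pics; cat > h.py <<'E'
import numpy as np, cv2
from rig import monitor, capture, job, models, r
def cam(n):
    c=capture(n); c['f']=240/np.tan(np.radians(c['fov_y'])/2); return c
def pts(c):
    v,u=np.mgrid[0:480,0:640]; z=c['z_map']; 
    P=np.stack([(u-c['cx'])*z/c['f'],(v-c['cy'])*z/c['f'],z,np.ones_like(z)],-1)
    W=P@np.linalg.inv(c['camera_from_world']).T
    W=W[...,:3]; W[z==0]=np.nan; return W
def proj(c,p):
    q=c['camera_from_world']@np.append(p,1); return q[0]/q[2]*c['f']+c['cx'],q[1]/q[2]*c['f']+c['cy']
E
python3 - <<'E'
from h import *
s=monitor.get_state()
print({k:np.round(v,4).tolist() for k,v in s.items()}, r.finger_overhang)
for n in('side','top'):
    c=cam(n); cv2.imwrite(f'pics/{n}0.png',c['color']); print(n,c['f'],c['cx'],c['cy'],np.round(c['camera_from_world'],3).tolist())
    np.savez(f'{n}0.npz',**c)
    for l in ['sheet_mid','vblock_mid','knob_mid','barrel_mouth','rest_top']:
        try: print(l,[(np.round(b['centre'],3).tolist(),round(b['p'],2)) for b in models.boxes_of(n,l)])
        except Exception as e: print(l,e)
E
```

```text
{'time_s': 0.0, 'joints': [-64.2388, 39.536, -11.1453, 89.7451, 9.0126, 51.7089, -12.3257], 'joint_vel': [0.019, -0.0677, -0.0641, 0.0407, 0.0204, -0.0039, -0.0174], 'tau': [0.0008, -53.961, -1.2664, -15.8539, 0.0091, 0.0095, 0.0], 'eef_pos': [0.2522, 0.5711, 0.2415], 'orientation': [[0.4039, 0.9148, -0.0006], [0.9148, -0.4039, -0.0018], [-0.0019, 0.0001, -1.0]], 'force': [-0.3635, 0.2082, -0.1992], 'wrist_torque': [0.0448, 0.0308, 0.0323], 'gripper_width': 0.0855} 0.011
side 473.9823589334445 322.8419142962445 238.5153870727322 [[0.838, -0.545, -0.01, -0.438], [-0.381, -0.573, -0.726, 0.256], [0.39, 0.613, -0.688, 1.127], [0.0, 0.0, 0.0, 1.0]]
sheet_mid [([0.469, -0.395, 0.008], 0.92), ([0.326, -0.386, 0.01], 0.86), ([0.253, -0.255, 0.009], 0.56)]
vblock_mid [([0.432, -0.26, 0.045], 0.83)]
knob_mid [([0.521, 0.274, 0.129], 0.64)]
barrel_mouth [([0.536, 0.063, 0.052], 0.93)]
rest_top [([0.543, 0.069, 0.048], 0.7)]
top 492.80241056007935 317.14072750412106 242.35255115784832 [[-0.009, -1.0, 0.001, -0.02], [-0.99, 0.009, -0.141, 0.542], [0.141, -0.002, -0.99, 1.292], [0.0, 0.0, 0.0, 1.0]]
sheet_mid [([0.329, -0.384, 0.01], 0.94), ([0.257, -0.255, 0.002], 0.82), ([0.469, -0.391, 0.007], 0.74), ([0.395, -0.016, 0.05], 0.73), ([0.345, 0.443, 0.022], 0.39)]
vblock_mid [([0.439, -0.243, 0.051], 0.77)]
knob_mid [([0.529, 0.277, 0.138], 0.62), ([0.735, 0.284, 0.013], 0.61)]
barrel_mouth [([0.543, 0.103, 0.048], 0.89)]
rest_top [([0.542, 0.106, 0.046], 0.68)]
```

View pics/side0.png

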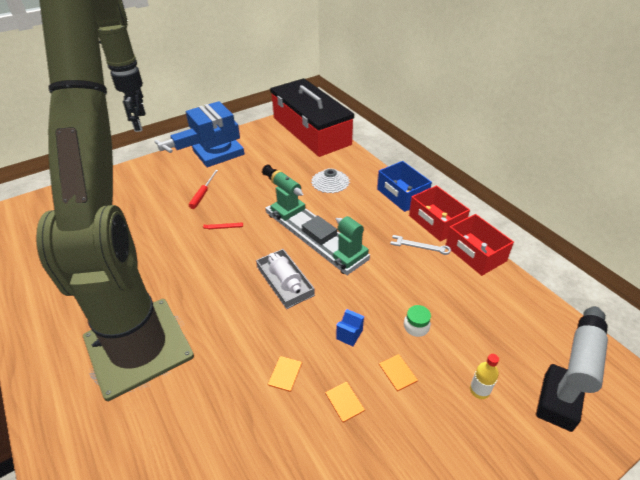

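View pics/top0.png

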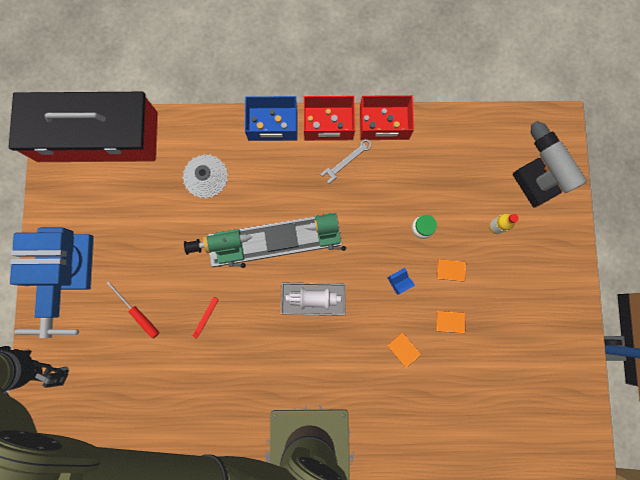

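The side view shows three orange sheets, at (285,373), (345,401) and (398,372). The top view shows them at (452,270), (451,322) and (404,350). The farthest from the base is the one at top (452,270), about (0.47,-0.39). The V-block is at top (401,281), the knob at (192,246) and the packing block at (282,236). Next I'll measure these precisely.

```bash
cat > meas.py <<'E'
from h import *
def rect(W,m,z0,z1):
    P=W[m]; P=P[(P[:,2]>z0)&(P[:,2]<z1)]
    r=cv2.minAreaRect((P[:,:2]*1000).astype(np.float32))
    return np.round(r[0],1),np.round(r[1],1),round(r[2],1),len(P),np.round(np.percentile(P[:,2],[5,50,95]),4), np.round(P.mean(0),4)
E
python3 - <<'E'
from meas import *
for n in('top','side'):
    c=dict(np.load(f'{n}0.npz')); W=pts(c); hsv=cv2.cvtColor(c['color'],cv2.COLOR_BGR2HSV)
    H,S,V=[hsv[...,i].astype(int) for i in range(3)]
    X,Y,Z=W[...,0],W[...,1],W[...,2]
    print(n,'table',np.nanmedian(Z[(abs(X-.4)<.05)&(abs(Y+.15)<.04)]))
    m=(H>8)&(H<22)&(S>150)&(Z<.03)&(Z>.003)&(abs(X-.469)<.06)&(abs(Y+.392)<.06)
    print('sheet',rect(W,m,.003,.02))
    b=(H>105)&(H<130)&(S>120)&(abs(X-.437)<.06)&(abs(Y+.25)<.06)
    print('vb',rect(W,b,.01,.07),'top',rect(W,b,.051,.07))
    d=(S<70)&(V<130)&(abs(X-.543)<.07)&(abs(Y-.08)<.09)&(Z>.044)&(Z<.056)
    print('rest',rect(W,d,.044,.056))
    k=(V<60)&(abs(X-.53)<.06)&(abs(Y-.285)<.06)&(Z>.09)
    print('knob',rect(W,k,.09,.2))
    g=(H>60)&(H<85)&(S>100)&(abs(X-.54)<.15)&(abs(Y-.08)<.25)&(Z>.1)
    print('green',rect(W,g,.1,.2))
    for nm,y0,y1 in(('g+',.09,.4),('g-',-.2,.06)):
        mm=g&(Y>y0)&(Y<y1); print(nm,rect(W,mm,.1,.2))
    x0,y0=(150,180) if n=='top' else (240,140)
    im=cv2.resize(c['color'][y0:y0+120,x0:x0+200],None,fx=4,fy=4,interpolation=cv2.INTER_CUBIC)
    cv2.imwrite(f'pics/{n}_bench.png',im)
E
```

```text
top table 0.0006801495138444302
sheet (array([ 468.8, -391.9]), array([119.7, 119. ]), 90.0, 687, array([0.0033, 0.0058, 0.0103]), array([ 0.4667, -0.3917,  0.0061]))
vb (array([ 436.8, -246.8]), array([52.4, 45.2]), 28.1, 377, array([0.0266, 0.0512, 0.0602]), array([ 0.4353, -0.2446,  0.0486])) top (array([ 436.5, -246.9]), array([51.8, 44.6]), 28.3, 194, array([0.0515, 0.0557, 0.0607]), array([ 0.4363, -0.2457,  0.0559]))
rest (array([556.6,  72.8]), array([64.3, 84.4]), 9.5, 721, array([0.0463, 0.0508, 0.0546]), array([0.5564, 0.073 , 0.0506]))
knob (array([523.7, 268.3]), array([33.9, 80.8]), 4.5, 168, array([0.1297, 0.138 , 0.1445]), array([0.521 , 0.2881, 0.1375]))
green (array([554.8,  87.2]), array([ 48.2, 324.8]), 8.7, 824, array([0.1095, 0.1444, 0.1507]), array([0.55  , 0.0997, 0.1417]))
g+ (array([533.6, 207.9]), array([42.2, 79.8]), 9.3, 476, array([0.109 , 0.1433, 0.1487]), array([0.5324, 0.2082, 0.1407]))
g- (array([575.7, -48.7]), array([48.2, 49.6]), 9.1, 348, array([0.1098, 0.1461, 0.152 ]), array([ 0.5742, -0.0487,  0.143 ]))
side table 0.000575044019906823
sheet (a
[... 322 characters left out ...]
([0.0517, 0.0553, 0.059 ]), array([ 0.4358, -0.2504,  0.0554]))
rest (array([540.5, 104.8]), array([ 75.5, 164.7]), 21.2, 457, array([0.0468, 0.0504, 0.0534]), array([0.5518, 0.0688, 0.0503]))
knob (array([516.8, 287.9]), array([23.7, 40. ]), 7.2, 84, array([0.1216, 0.1367, 0.1423]), array([0.5141, 0.286 , 0.135 ]))
green (array([546.5,  81.6]), array([ 45.1, 326.4]), 10.7, 784, array([0.1038, 0.1359, 0.1491]), array([0.5474, 0.0523, 0.1315]))
g+ (array([526.7, 202.8]), array([34.6, 80.1]), 14.0, 341, array([0.1042, 0.1369, 0.1471]), array([0.5229, 0.1989, 0.1316]))
g- (array([572.3, -53.4]), array([45.2, 51.2]), 10.1, 443, array([0.1037, 0.1352, 0.1499]), array([ 0.5662, -0.0605,  0.1314]))
```

View pics/top_bench.png

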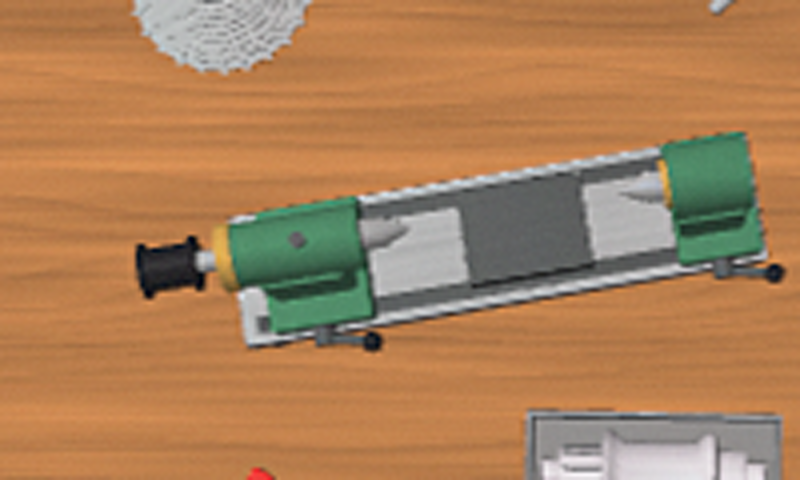

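```bash
python3 - <<'E'
from meas import *
for n in('top','side'):
    cam(n); c=dict(np.load(f'{n}0.npz')); W=pts(c)
    for b in models.masks_of(n,'sheet_mid')[:3]:
        m=b['mask'].copy(); print(n,round(b['p'],2),rect(W,m,-.005,.02))
        # contour projected on plane z=.006
        cs,_=cv2.findContours(m.astype(np.uint8),cv2.RETR_EXTERNAL,cv2.CHAIN_APPROX_NONE); q=max(cs,key=cv2.contourArea)[:,0].astype(float)
        T=np.linalg.inv(c['camera_from_world']); d=np.c_[(q[:,0]-c['cx'])/c['f'],(q[:,1]-c['cy'])/c['f'],np.ones(len(q))]@T[:3,:3].T
        p=T[:3,3]+d*((.006-T[2,3])/d[:,2])[:,None]
        print('  contour',cv2.minAreaRect((p[:,:2]*1000).astype(np.float32)))
c=dict(np.load('top0.npz'));im=cv2.resize(c['color'][230:380,370:500],None,fx=4,fy=4,interpolation=cv2.INTER_CUBIC);cv2.imwrite('pics/t_sheets.png',im)
E
```

```text
top 0.81 (array([ 253.1, -255.7]), array([79.9, 59. ]), 40.6, 629, array([0.0005, 0.0062, 0.0111]), array([ 0.2532, -0.2558,  0.0061]))
  contour ((253.6068115234375, -254.84097290039062), (79.01628875732422, 58.8232421875), 40.59408187866211)
top 0.7 (array([ 327.1, -385.6]), array([80.1, 54.2]), 86.2, 579, array([0.0018, 0.0063, 0.011 ]), array([ 0.3272, -0.3844,  0.0063]))
  contour ((327.0530700683594, -385.4525146484375), (78.74090576171875, 54.115211486816406), 85.93843078613281)
top 0.58 (array([ 467.7, -392.9]), array([78., 55.]), 83.9, 548, array([0.0014, 0.0062, 0.0107]), array([ 0.4672, -0.3916,  0.0061]))
  contour ((467.1761474609375, -392.08038330078125), (76.72698211669922, 54.41575241088867), 83.73371124267578)
side 0.97 (array([ 252.4, -254.8]), array([77.4, 57. ]), 39.5, 737, array([0.0036, 0.0065, 0.0092]), array([ 0.2519, -0.2569,  0.0064]))
  contour ((252.52261352539062, -256.0671691894531), (77.50045776367188, 54.18561935424805), 39.53419494628906)
side 0.68 (array([ 325.8, -384.7]), array([77.3, 52.6]), 85.5, 793, array([0.0035, 0.0063, 0.009 ]), array([ 0.3254, -0.3862,  0.0063]))
  contour ((325.64788818359375, -385.0409851074219), (77.5062484741211, 51.923057556152344), 85.39501190185547)
side 0.6 (array([ 468.5, -393.6]), array([76.4, 60.2]), 84.0, 771, array([0.0018, 0.0059, 0.009 ]), array([ 0.4657, -0.3952,  0.0057]))
  contour ((465.7229919433594, -394.29351806640625), (77.61959075927734, 57.981903076171875), 81.52213287353516)
```

View pics/t_sheets.png

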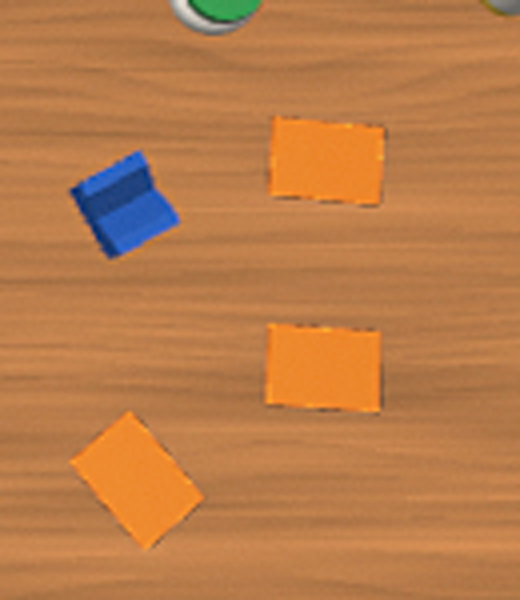

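The target sheet is at about (0.467,-0.393), with its 54 mm side at -6°. The packing block is at (0.5565,0.073), yaw 9.5°. The knob prediction from that matches the measured position, and the V-block is at (0.436,-0.248) with its x axis at 28.5°. First move: spin the jaw.

>>> arm_command(
  targets=[
    [0, 0, 0, 0.14],
    [0, 0, 0, 0.14],
    [0, 0, 0, 0.14],
    [0, 0, 0, 0.14],
    [0, 0, 0, 0.14],
    [0, 0, 0, 0.14],
    [0, 0, 0, 0.14],
    [0, 0, 0, 0.14],
    [0, 0, 0, 0.14],
    [0, 0, 0, 0],
  ],
  jaw=0.0854,
)

```text
time_s: 1.8
eef_pos: [0.2521, 0.5719, 0.2423]
orientation: [[0.995, -0.105, 0.0], [-0.105, -0.995, -0.0], [0.0, 0.0, -1.0]]
force: [0.2, -0.0, 0.5]
gripper_width: 0.0855
```

```bash
cat > go.py <<'E'
import sys
from h import *
# usage: go x y z yawdeg(of tool x)
def rel(x,y,z,yaw=None):
    s=monitor.get_state(); R=np.array(s['orientation']); p=np.array(s['eef_pos'])
    d=R.T@(np.array([x,y,z])-p); cy=np.degrees(np.arctan2(R[1,0],R[0,0]))
    print('t',round(s['time_s'],2),'pos',p.round(4),'yaw',round(cy,2),'w',round(s['gripper_width'],4),'F',np.round(s['force'],1),'tilt',np.round(R[2,:2],3))
    print('d tool',d.round(4),'dist',round(np.linalg.norm(d),3),'spin',None if yaw is None else round(np.radians(-(yaw-cy)),4), 'j',np.round(s['joints'],0))
if __name__=='__main__': rel(*map(float,sys.argv[1:]))
E
python3 go.py 0.46 0.1 0.25 -6; python3 go.py 0.467 -0.393 0.15 -6
```

```text
t 1.8 pos [0.2521 0.5719 0.2423] yaw -6.01 w 0.0855 F [ 0.2 -0.   0.5] tilt [0. 0.]
d tool [ 0.2562  0.4476 -0.0076] dist 0.516 spin -0.0002 j [-76.  40.  10.  90.  -8.  51. -69.]
t 1.8 pos [0.2521 0.5719 0.2423] yaw -6.01 w 0.0855 F [ 0.2 -0.   0.5] tilt [0. 0.]
d tool [0.3147 0.9371 0.0924] dist 0.993 spin -0.0002 j [-76.  40.  10.  90.  -8.  51. -69.]
```

>>> arm_command(
  targets=[
    [0.0255, 0.042, 0, 0],
    [0.0255, 0.042, 0, 0],
    [0.0255, 0.042, 0, 0],
    [0.0255, 0.042, 0, 0],
    [0.0255, 0.042, 0, 0],
    [0.0255, 0.042, 0, 0],
    [0.0255, 0.042, 0, 0],
    [0.0255, 0.042, 0, 0],
    [0.0255, 0.042, 0, 0],
    [0.0255, 0.042, 0, 0],
  ],
)

```text
time_s: 2.8
eef_pos: [0.4628, 0.1257, 0.2426]
orientation: [[0.995, -0.1, 0.001], [-0.1, -0.995, 0.001], [0.001, -0.001, -1.0]]
force: [0.2, 1.3, 0.3]
gripper_width: 0.0854
```

>>> arm_command(
  targets=[
    [0.006, 0.049, 0, 0],
    [0.006, 0.049, 0, 0],
    [0.006, 0.049, 0, 0],
    [0.006, 0.049, 0, 0],
    [0.006, 0.049, 0, 0],
    [0.006, 0.049, 0, 0],
    [0.006, 0.049, 0, 0],
    [0.006, 0.049, 0, 0],
    [0.006, 0.049, 0, 0],
    [0.006, 0.049, 0, 0],
  ],
)

```text
time_s: 3.8
eef_pos: [0.4701, -0.3684, 0.2425]
orientation: [[0.995, -0.101, 0.001], [-0.101, -0.995, 0.0], [0.001, -0.0, -1.0]]
force: [1.0, -0.1, 0.3]
gripper_width: 0.0853
```

```bash
python3 go.py 0.467 -0.393 0.014 -6
```

```text
t 3.8 pos [ 0.4701 -0.3684  0.2425] yaw -5.81 w 0.0853 F [ 1.  -0.1  0.3] tilt [ 0.001 -0.   ]
d tool [-0.0008  0.0249  0.2285] dist 0.23 spin 0.0034 j [33. 37.  2. 95. -1. 48. 29.]
```

>>> arm_command(
  targets=[
    [0, 0.0125, 0.02, 0],
    [0, 0.0125, 0.02, 0],
    [0, 0, 0.025, 0],
    [0, 0, 0.025, 0],
    [0, 0, 0.025, 0],
    [0, 0, 0.025, 0],
    [0, 0, 0.025, 0],
    [0, 0, 0.025, 0],
    [-0.001, 0, 0.015, 0],
    [0, 0, 0, 0],
  ],
  jaw=0.066,
)

```text
time_s: 4.8
eef_pos: [0.4655, -0.39, 0.0354]
orientation: [[0.995, -0.103, -0.003], [-0.103, -0.995, 0.003], [-0.003, -0.002, -1.0]]
force: [-0.0, -0.3, -0.0]
gripper_width: 0.0661
```

```bash
python3 - <<'E'
from h import *
from go import rel
rel(0.467,-0.393,0.010,-6)
for n,(x0,y0) in dict(top=(390,220),side=(340,310)).items():
    c=cam(n); cv2.imwrite(f'pics/{n}1.png',cv2.resize(c['color'][y0:y0+110,x0:x0+120],None,fx=5,fy=5,interpolation=cv2.INTER_CUBIC))
    W=pts(c); s=monitor.get_state()
E
```

```text
t 4.8 pos [ 0.4655 -0.39    0.0354] yaw -5.91 w 0.0661 F [-0.  -0.3 -0. ] tilt [-0.003 -0.002]
d tool [0.0019 0.0029 0.0253] dist 0.026 spin 0.0015 j [ 35.  55.   1. 100.  -1.  25.  31.]
```

View pics/side1.png

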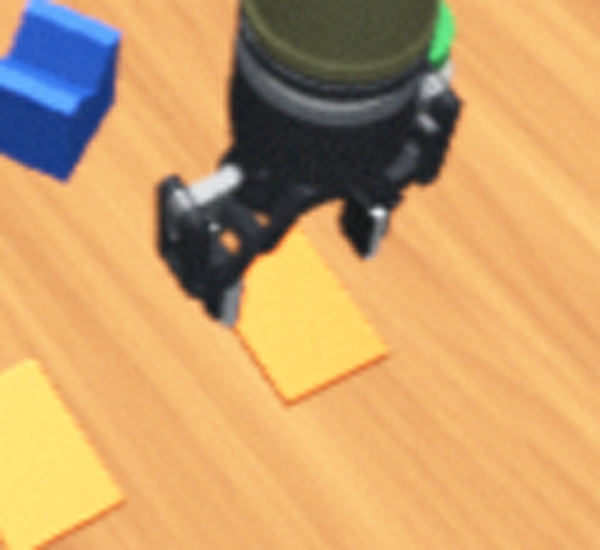

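View pics/top1.png

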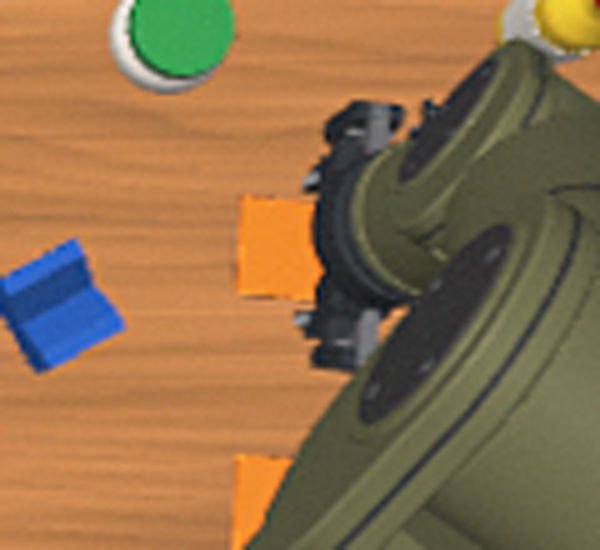

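The fingers straddle the sheet, with the left fingertip at about (385,375) in the side view. I'll descend in small steps and watch the force.

>>> arm_command(
  targets=[
    [0.002, 0.003, 0.005, 0],
    [0, 0, 0.005, 0],
    [0, 0, 0.004, 0],
    [0, 0, 0.002, 0],
    [0, 0, 0.002, 0],
    [0, 0, 0.001, 0],
    [0, 0, 0.001, 0],
    [0, 0, 0.001, 0],
    [0, 0, 0, 0],
    [0, 0, 0, 0],
  ],
)

```text
time_s: 5.9
eef_pos: [0.4684, -0.3942, 0.0163]
orientation: [[0.994, -0.105, 0.0], [-0.105, -0.994, 0.0], [0.0, -0.0, -1.0]]
force: [-0.1, 0.2, -1.0]
gripper_width: 0.0661
```

```bash
python3 - <<'E'
from h import *
from go import rel
rel(0.467,-0.393,0.010,-6)
c=cam('side')
s=monitor.get_state(); R=np.array(s['orientation']); p=np.array(s['eef_pos'])
x0,y0=340,310
im=cv2.resize(c['color'][y0:y0+110,x0:x0+120],None,fx=5,fy=5,interpolation=cv2.INTER_CUBIC)
for zz,col in((0,(255,0,255)),(-.012,(0,0,255)),(.011,(0,255,0))):
  for sx in(-1,1):
    a=[proj(c,p+R@np.array([sx*s['gripper_width']/2,sy*.011,zz])) for sy in(-1,1)]
    a=[(int((u-x0+.5)*5),int((v-y0+.5)*5)) for u,v in a]; cv2.line(im,a[0],a[1],col,1)
cv2.imwrite('pics/side2.png',im)
E
```

```text
t 5.9 pos [ 0.4684 -0.3942  0.0163] yaw -6.01 w 0.0661 F [-0.1  0.2 -1. ] tilt [ 0. -0.]
d tool [-0.0015 -0.001   0.0063] dist 0.007 spin -0.0003 j [35. 57.  0. 99. -1. 24. 31.]
```

View pics/side2.png

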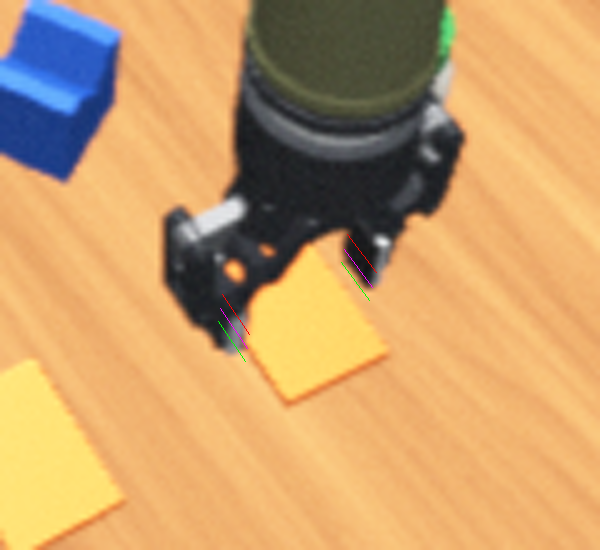

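>>> arm_command(
  targets=[
    [0, 0, 0.002, 0],
    [0, 0, 0.001, 0],
    [0, 0, 0.001, 0],
    [0, 0, 0.001, 0],
    [0, 0, 0.001, 0],
    [0, 0, 0, 0],
    [0, 0, 0, 0],
    [0, 0, 0, 0],
    [0, 0, 0, 0],
    [0, 0, 0, 0],
  ],
  jaw=0.06,
)

```text
time_s: 6.95
eef_pos: [0.4684, -0.3942, 0.0103]
orientation: [[0.994, -0.105, 0.0], [-0.105, -0.994, -0.0], [0.0, -0.0, -1.0]]
force: [-0.6, -0.1, -0.6]
gripper_width: 0.0598
```

No contact with the table yet. I'll go down 2 mm more in two small rows, then close.

>>> arm_command(
  targets=[
    [0, 0, 0.001, 0],
    [0, 0, 0.001, 0],
    [0, 0, 0, 0],
    [0, 0, 0, 0],
    [0, 0, 0, 0],
    [0, 0, 0, 0],
    [0, 0, 0, 0],
    [0, 0, 0, 0],
    [0, 0, 0, 0],
    [0, 0, 0, 0],
  ],
  jaw=0.05,
)

```text
time_s: 7.95
eef_pos: [0.4686, -0.3943, 0.0105]
orientation: [[0.994, -0.105, 0.001], [-0.105, -0.994, -0.0], [0.001, 0.0, -1.0]]
force: [-3.6, 3.0, 17.4]
gripper_width: 0.0513
```

>>> arm_command(
  targets=[
    [0, 0, -0.0015, 0],
    [0, 0, 0, 0],
    [0, 0, 0, 0],
    [0, 0, 0, 0],
    [0, 0, 0, 0],
    [0, 0, 0, 0],
    [0, 0, 0, 0],
    [0, 0, 0, 0],
    [0, 0, 0, 0],
    [0, 0, 0, 0],
  ],
  jaw=0.045,
)

```text
time_s: 8.95
eef_pos: [0.4687, -0.3943, 0.0106]
orientation: [[0.994, -0.105, 0.001], [-0.105, -0.994, -0.0], [0.001, 0.0, -1.0]]
force: [-1.4, 1.0, 8.9]
gripper_width: 0.0508
```

```bash
python3 - <<'E'
from h import *
c=cam('side')
x0,y0=340,310
im=cv2.resize(c['color'][y0:y0+110,x0:x0+120],None,fx=5,fy=5,interpolation=cv2.INTER_CUBIC)
cv2.imwrite('pics/side3.png',im)
E
```

```text
(no output)
```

View pics/side3.png

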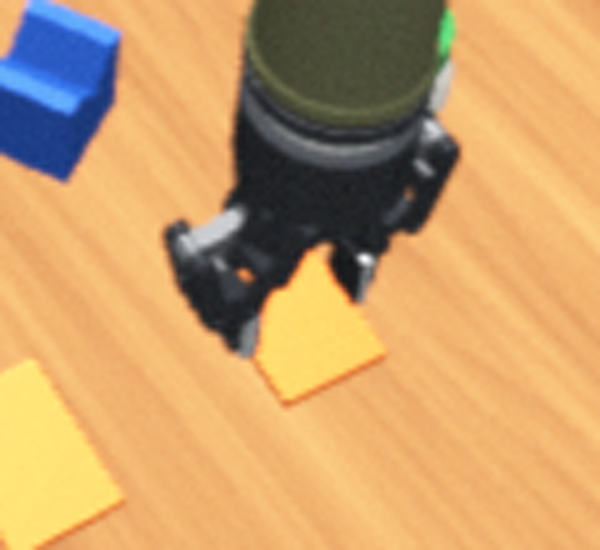

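The jaws have stalled at 0.051 on a target of 0.045, so the sheet is gripped. Lifting.

>>> arm_command(
  targets=[
    [0, 0, -0.005, 0],
    [0, 0, -0.01, 0],
    [0, 0, -0.015, 0],
    [0, 0, -0.025, 0],
    [0, 0, -0.025, 0],
    [0, 0, -0.025, 0],
    [0, 0, -0.025, 0],
    [0, 0, -0.025, 0],
    [0, 0, 0, 0],
    [0, 0, 0, 0],
  ],
  jaw=0.04,
)

```text
time_s: 10.0
eef_pos: [0.4685, -0.3943, 0.1658]
orientation: [[0.994, -0.105, 0.001], [-0.105, -0.994, -0.001], [0.001, 0.001, -1.0]]
force: [-0.3, -0.1, -1.4]
gripper_width: 0.0511
```

```bash
python3 - <<'E'
from h import *
from go import rel
rel(0.5565,0.073,0.2,9.5)
for n in('side','top'):
  c=cam(n)
  x0,y0=(310,240) if n=='side' else (380,190)
  im=cv2.resize(c['color'][y0:y0+150,x0:x0+170],None,fx=4,fy=4,interpolation=cv2.INTER_CUBIC)
  cv2.imwrite(f'pics/{n}4.png',im)
E
```

```text
t 10.0 pos [ 0.4685 -0.3943  0.1658] yaw -6.02 w 0.0511 F [-0.3 -0.1 -1.4] tilt [0.001 0.001]
d tool [ 0.0385 -0.4739 -0.0345] dist 0.477 spin -0.2709 j [35. 44.  1. 97. -1. 40. 31.]
```

View pics/side4.png

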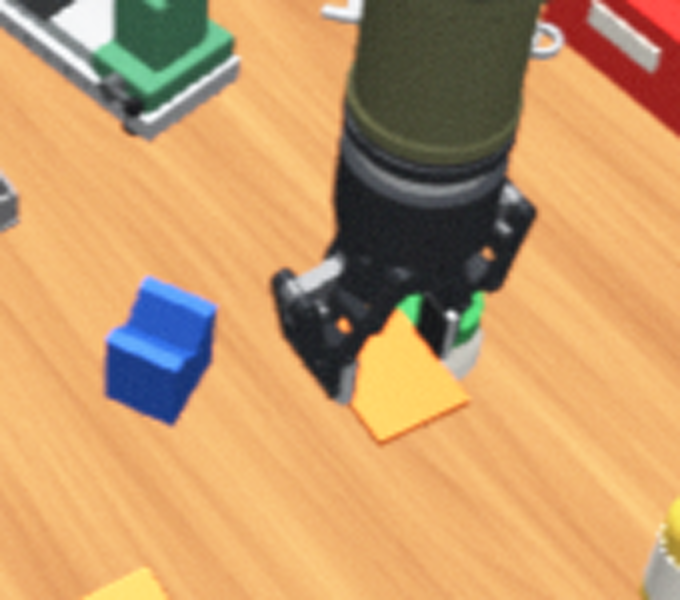

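The sheet is held level in the jaws (side view around (400,390) of the crop). Carrying it to the packing block.

>>> arm_command(
  targets=[
    [0, 0, -0.015, -0.09],
    [0, 0, -0.015, -0.09],
    [0, 0, -0.015, -0.091],
    [0.0164, -0.0446, 0, 0],
    [0.0164, -0.0446, 0, 0],
    [0.0164, -0.0446, 0, 0],
    [0.0164, -0.0446, 0, 0],
    [0.0164, -0.0446, 0, 0],
    [0.0164, -0.0446, 0, 0],
    [0.0164, -0.0446, 0, 0],
  ],
)

```text
time_s: 11.1
eef_pos: [0.5294, -0.0654, 0.2088]
orientation: [[0.986, 0.165, -0.002], [0.165, -0.986, 0.0], [-0.002, -0.001, -1.0]]
force: [0.6, -0.6, -0.1]
gripper_width: 0.0511
```

>>> arm_command(
  targets=[
    [0.0164, -0.0446, 0, 0],
    [0.0164, -0.0446, 0, 0],
    [0.0164, -0.0446, 0, 0],
    [0, 0, 0.02, 0],
    [0, 0, 0.02, 0],
    [0, 0, 0.02, 0],
    [0, 0, 0.02, 0],
    [0, 0, 0.01, 0],
    [0, 0, 0, 0],
    [0, 0, 0, 0],
  ],
)

```text
time_s: 12.1
eef_pos: [0.5566, 0.0727, 0.1199]
orientation: [[0.986, 0.165, -0.0], [0.165, -0.986, 0.0], [-0.0, -0.0, -1.0]]
force: [-0.1, -0.1, -0.2]
gripper_width: 0.051
```

```bash
python3 - <<'E'
from h import *
from go import rel
rel(0.5565,0.073,0.0625,9.5)
for n in('side','top'):
  c=cam(n)
  x0,y0=(240,140) if n=='side' else (190,160)
  im=cv2.resize(c['color'][y0:y0+150,x0:x0+170],None,fx=4,fy=4,interpolation=cv2.INTER_CUBIC)
  cv2.imwrite(f'pics/{n}5.png',im)
E
```

```text
t 12.1 pos [0.5566 0.0727 0.1199] yaw 9.5 w 0.051 F [-0.1 -0.1 -0.2] tilt [-0. -0.]
d tool [-0.     -0.0003  0.0574] dist 0.057 spin 0.0001 j [-13.  45.   1. 107.  -1.  28.  -1.]
```

View pics/side5.png

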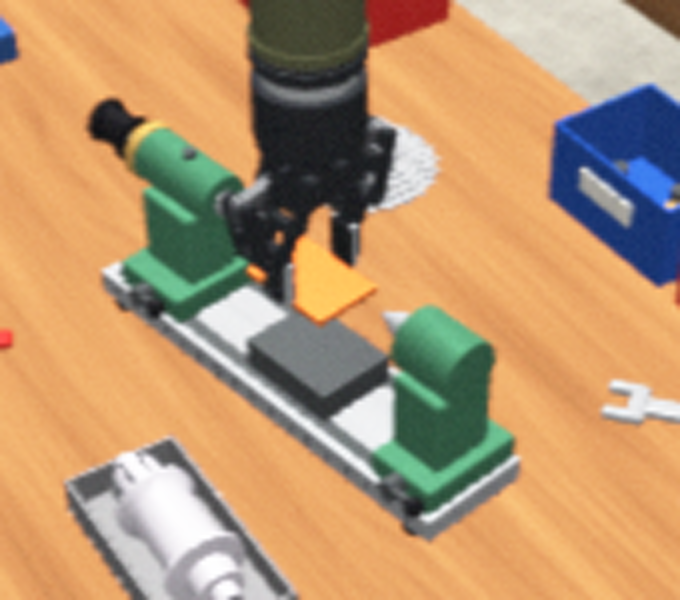

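View pics/top5.png

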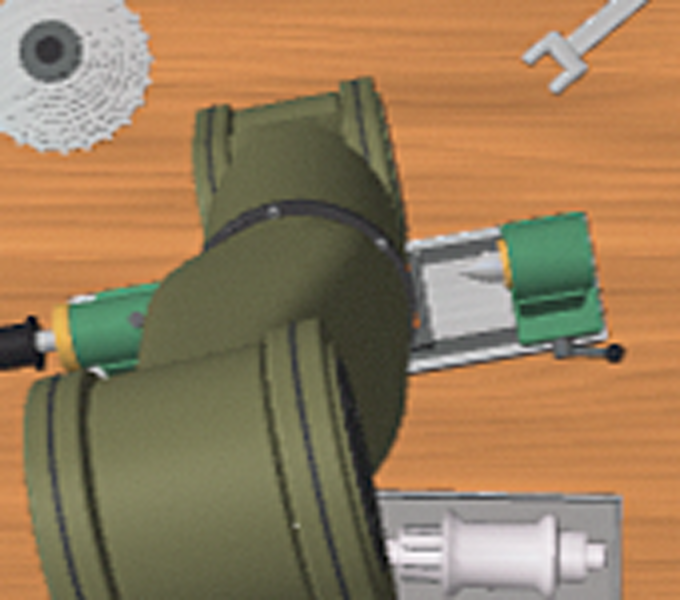

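The sheet is over the block, clear of the centres. Lowering.

>>> arm_command(
  targets=[
    [0, 0, 0.015, 0],
    [0, 0, 0.015, 0],
    [0, 0, 0.012, 0],
    [0, 0, 0.007, 0],
    [0, 0, 0.004, 0],
    [0, 0, 0.002, 0],
    [0, 0, 0.0015, 0],
    [0, 0, 0, 0],
    [0, 0, 0, 0],
    [0, 0, 0, 0],
  ],
)

```text
time_s: 13.2
eef_pos: [0.5566, 0.0728, 0.0636]
orientation: [[0.986, 0.165, 0.001], [0.165, -0.986, 0.0], [0.001, -0.0, -1.0]]
force: [-0.5, 0.1, -0.0]
gripper_width: 0.0513
```

```bash
python3 - <<'E'
from h import *
from go import rel
rel(0.5565,0.073,0.061,9.5)
c=cam('side')
x0,y0=(240,140)
cv2.imwrite(f'pics/side6.png',cv2.resize(c['color'][y0:y0+150,x0:x0+170],None,fx=4,fy=4,interpolation=cv2.INTER_CUBIC))
E
```

```text
t 13.2 pos [0.5566 0.0728 0.0636] yaw 9.51 w 0.0513 F [-0.5  0.1 -0. ] tilt [ 0.001 -0.   ]
d tool [-0.0001 -0.0002  0.0026] dist 0.003 spin 0.0002 j [-13.  50.   1. 108.  -1.  21.  -1.]
```

View pics/side6.png

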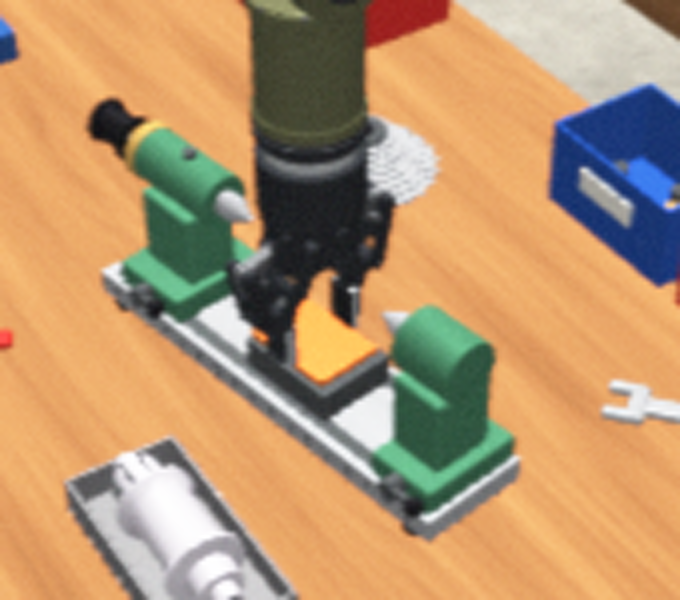

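>>> arm_command(
  targets=[
    [0, 0, 0.001, 0],
    [0, 0, 0.001, 0],
    [0, 0, 0, 0],
    [0, 0, 0, 0],
    [0, 0, 0, 0],
    [0, 0, 0, 0],
    [0, 0, 0, 0],
    [0, 0, 0, 0],
    [0, 0, 0, 0],
    [0, 0, 0, 0],
  ],
)

```text
time_s: 14.25
eef_pos: [0.5565, 0.0728, 0.0613]
orientation: [[0.986, 0.165, 0.0], [0.165, -0.986, 0.0], [0.0, -0.0, -1.0]]
force: [-0.9, 0.1, -0.8]
gripper_width: 0.0513
```

>>> arm_command(
  targets=[
    [0, 0, 0, 0],
    [0, 0, 0, 0],
    [0, 0, 0, 0],
    [0, 0, 0, 0],
    [0, 0, 0, 0],
    [0, 0, 0, 0],
    [0, 0, 0, 0],
    [0, 0, 0, 0],
    [0, 0, 0, 0],
    [0, 0, 0, 0],
  ],
  jaw=0.07,
)

```text
time_s: 15.25
eef_pos: [0.5564, 0.0728, 0.0613]
orientation: [[0.986, 0.165, -0.0], [0.165, -0.986, 0.0], [0.0, -0.0, -1.0]]
force: [0.3, -0.1, -0.2]
gripper_width: 0.0699
```

>>> arm_command(
  targets=[
    [0, 0, -0.005, 0],
    [0, 0, -0.015, 0],
    [0, 0, -0.02, 0],
    [0, 0, -0.03, 0],
    [0, 0, -0.04, 0],
    [0, 0, -0.045, 0],
    [0, 0.049, 0, 0],
    [0, 0.049, 0, 0],
    [0, 0.049, 0, 0],
    [0, 0.049, 0, 0],
  ],
  jaw=0.0854,
)

```text
time_s: 16.25
eef_pos: [0.589, -0.1224, 0.218]
orientation: [[0.986, 0.166, 0.002], [0.166, -0.986, -0.0], [0.002, 0.0, -1.0]]
force: [0.5, -0.2, 0.0]
gripper_width: 0.0854
```

```bash
python3 - <<'E'
from meas import *
from go import rel
rel(0.436,-0.248,0.15,28.5)
for n in('top','side'):
  c=cam(n); W=pts(c); hsv=cv2.cvtColor(c['color'],cv2.COLOR_BGR2HSV); H,S,V=[hsv[...,i].astype(int) for i in range(3)]
  X,Y,Z=W[...,0],W[...,1],W[...,2]
  m=(H>8)&(H<25)&(S>120)&(Z>.045)&(Z<.07)&(abs(X-.556)<.06)&(abs(Y-.073)<.07)
  print(n,rect(W,m,.045,.07))
  d=(S<70)&(V<130)&(abs(X-.543)<.07)&(abs(Y-.08)<.09)&(Z>.044)&(Z<.056)
  print('rest',rect(W,d,.044,.056))
  x0,y0=(240,140) if n=='side' else (190,160)
  cv2.imwrite(f'pics/{n}7.png',cv2.resize(c['color'][y0:y0+150,x0:x0+170],None,fx=4,fy=4,interpolation=cv2.INTER_CUBIC))
E
```

```text
t 16.25 pos [ 0.589  -0.1224  0.218 ] yaw 9.53 w 0.0854 F [ 0.5 -0.2  0. ] tilt [0.002 0.   ]
d tool [-0.1717  0.0985  0.0677] dist 0.209 spin -0.3311 j [ 8. 39. -0. 96.  0. 45. 17.]
top (array([555.2,  75.3]), array([55.6, 76.7]), 9.2, 575, array([0.052 , 0.0566, 0.0613]), array([0.5543, 0.0748, 0.0566]))
rest (array([556.7,  72.5]), array([64.4, 82.2]), 9.7, 117, array([0.0455, 0.0508, 0.0545]), array([0.5616, 0.0619, 0.0505]))
side (array([554.9,  75. ]), array([65.8, 83.6]), 8.8, 376, array([0.0518, 0.0562, 0.0595]), array([0.5538, 0.0711, 0.056 ]))
rest (array([514.9,  87.2]), array([ 56.3, 174.8]), 39.9, 98, array([0.0452, 0.0492, 0.053 ]), array([0.5404, 0.0553, 0.0491]))
```

View pics/top7.png

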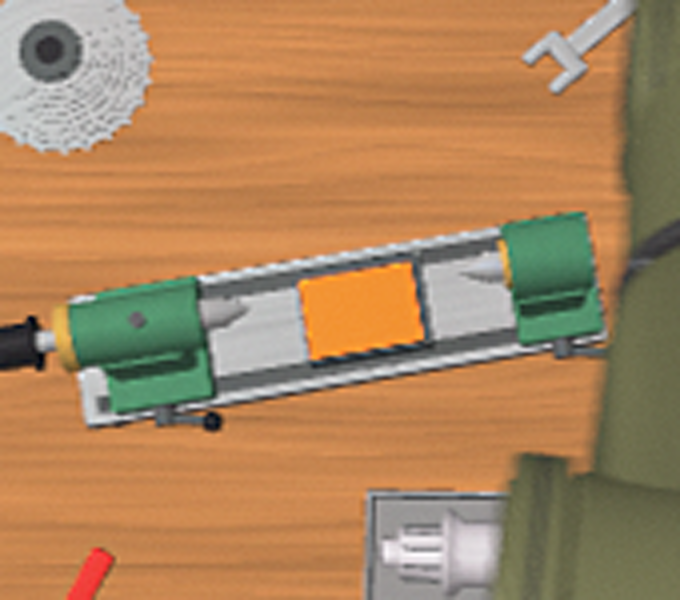

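View pics/side7.png

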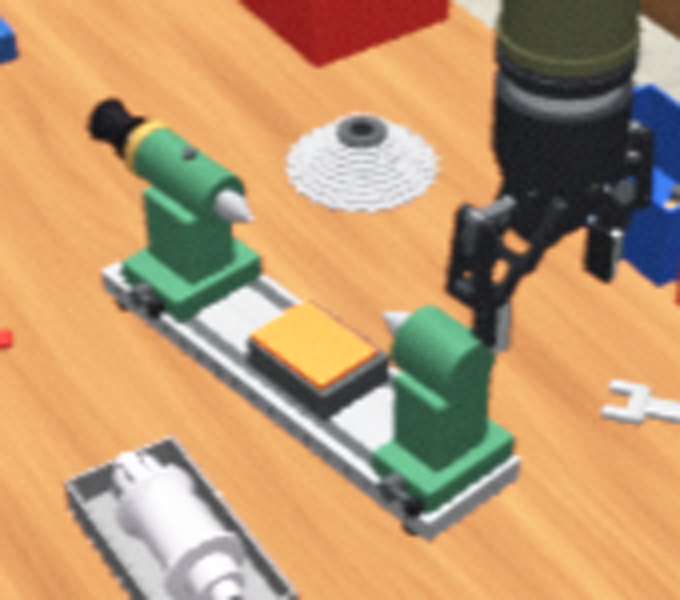

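The sheet lies flat on the block, offset about (-1,+3) mm and square. Now the V-block.

>>> arm_command(
  targets=[
    [0, 0, 0, -0.083],
    [0, 0, 0, -0.083],
    [0, 0, 0, -0.083],
    [0, 0, 0, -0.082],
    [-0.0324, 0.0062, 0, 0],
    [-0.0324, 0.0062, 0, 0],
    [-0.0324, 0.0062, 0, 0],
    [-0.0324, 0.0062, 0, 0],
    [-0.0324, 0.0062, 0, 0],
    [-0.0324, 0.0062, 0, 0],
  ],
)

```text
time_s: 17.35
eef_pos: [0.4346, -0.2466, 0.2175]
orientation: [[0.879, 0.477, 0.001], [0.477, -0.879, -0.001], [0.0, 0.001, -1.0]]
force: [0.1, 0.5, -0.0]
gripper_width: 0.0852
```

>>> arm_command(
  targets=[
    [0, 0, 0.03, 0],
    [0, 0, 0.03, 0],
    [0, 0, 0.03, 0],
    [0, 0, 0.025, 0],
    [0, 0, 0.02, 0],
    [0, 0, 0, 0],
    [0, 0, 0, 0],
    [0, 0, 0, 0],
    [0, 0, 0, 0],
    [0, 0, 0, 0],
  ],
)

```text
time_s: 18.35
eef_pos: [0.4361, -0.2462, 0.0822]
orientation: [[0.879, 0.477, 0.001], [0.477, -0.879, -0.001], [0.001, 0.001, -1.0]]
force: [-0.3, -0.3, 0.6]
gripper_width: 0.0855
```

```bash
python3 - <<'E'
from h import *
from go import rel
rel(0.436,-0.248,0.025,28.5)
for n in('side','top'):
  c=cam(n)
  x0,y0=(280,250) if n=='side' else (340,210)
  cv2.imwrite(f'pics/{n}8.png',cv2.resize(c['color'][y0:y0+130,x0:x0+150],None,fx=4,fy=4,interpolation=cv2.INTER_CUBIC))
E
```

```text
t 18.35 pos [ 0.4361 -0.2462  0.0822] yaw 28.46 w 0.0855 F [-0.3 -0.3  0.6] tilt [0.001 0.001]
d tool [-0.001   0.0015  0.0572] dist 0.057 spin -0.0006 j [ 27.  46.  -4. 118.  10.  16.  42.]
```

View pics/side8.png

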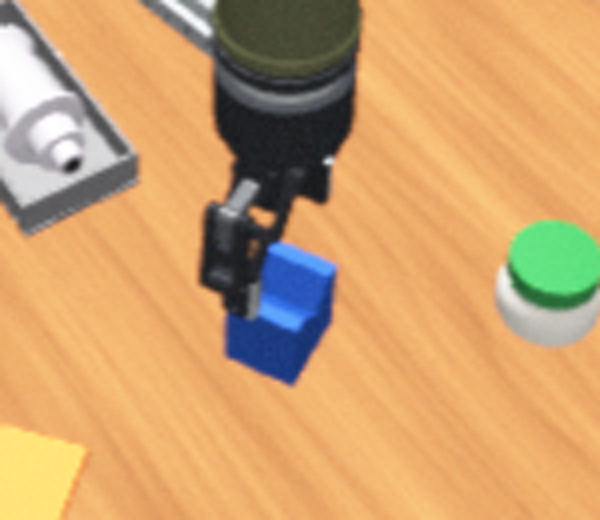

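View pics/top8.png

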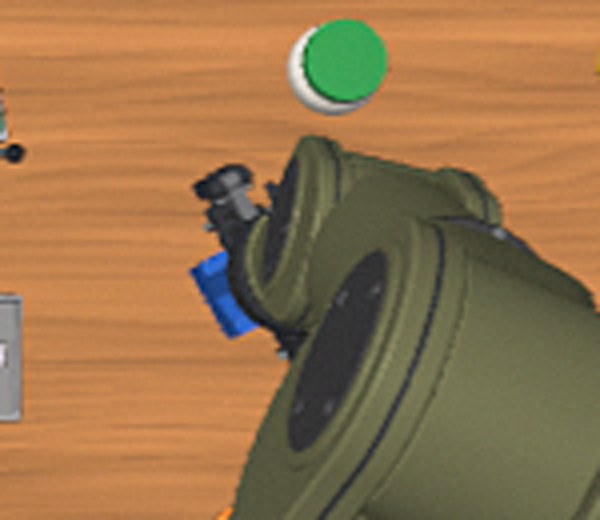

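>>> arm_command(
  targets=[
    [-0.001, 0.001, 0.01, 0],
    [0, 0, 0.01, 0],
    [0, 0, 0.01, 0],
    [0, 0, 0.01, 0],
    [0, 0, 0.01, 0],
    [0, 0, 0.006, 0],
    [0, 0, 0, 0],
    [0, 0, 0, 0],
    [0, 0, 0, 0],
    [0, 0, 0, 0],
  ],
)

```text
time_s: 19.45
eef_pos: [0.4355, -0.2474, 0.0257]
orientation: [[0.879, 0.477, 0.001], [0.477, -0.879, -0.0], [0.001, 0.001, -1.0]]
force: [-0.8, 0.3, 0.2]
gripper_width: 0.0854
```

>>> arm_command(
  targets=[
    [0, 0, 0, 0],
    [0, 0, 0, 0],
    [0, 0, 0, 0],
    [0, 0, 0, 0],
    [0, 0, 0, 0],
    [0, 0, 0, 0],
    [0, 0, 0, 0],
    [0, 0, 0, 0],
    [0, 0, 0, 0],
    [0, 0, 0, 0],
  ],
  jaw=0.045,
)

```text
time_s: 20.45
eef_pos: [0.4359, -0.2472, 0.0257]
orientation: [[0.879, 0.477, 0.001], [0.477, -0.879, -0.0], [0.001, 0.001, -1.0]]
force: [0.8, 0.5, 5.8]
gripper_width: 0.0533
```

```bash
python3 - <<'E'
from h import *
from go import rel
rel(0.436,-0.248,0.025,28.5)
n='side'
c=cam(n)
x0,y0=(280,250)
cv2.imwrite(f'pics/{n}9.png',cv2.resize(c['color'][y0:y0+130,x0:x0+150],None,fx=4,fy=4,interpolation=cv2.INTER_CUBIC))
E
```

```text
t 20.45 pos [ 0.4359 -0.2472  0.0257] yaw 28.49 w 0.0533 F [0.8 0.5 5.8] tilt [0.001 0.001]
d tool [-0.0002  0.0008  0.0007] dist 0.001 spin -0.0002 j [ 26.  53.  -2. 119.  11.   9.  42.]
```

View pics/side9.png

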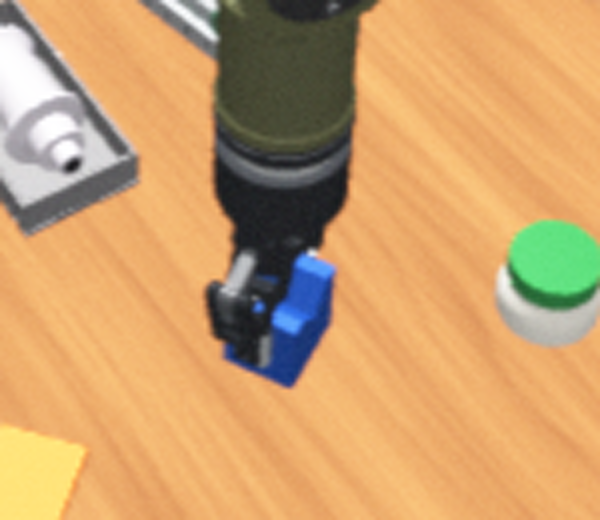

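The V-block is gripped (0.053). Lift, spin to 9.5° and carry it over.

>>> arm_command(
  targets=[
    [0, 0, -0.008, 0],
    [0, 0, -0.015, 0],
    [0, 0, -0.025, 0],
    [0, 0, -0.03, 0],
    [0, 0, -0.03, 0],
    [0, 0, -0.03, 0],
    [0, 0, -0.03, 0.083],
    [0, 0, -0.015, 0.083],
    [0, 0, 0, 0.083],
    [0, 0, 0, 0.082],
  ],
  jaw=0.043,
)

```text
time_s: 21.5
eef_pos: [0.4348, -0.2473, 0.2091]
orientation: [[0.987, 0.162, 0.0], [0.162, -0.987, -0.0], [0.0, 0.0, -1.0]]
force: [-0.2, 0.1, -1.8]
gripper_width: 0.0537
```

```bash
python3 - <<'E'
from h import *
from go import rel
rel(0.556,0.074,0.210,9.5)
E
```

```text
t 21.5 pos [ 0.4348 -0.2473  0.2091] yaw 9.3 w 0.0537 F [-0.2  0.1 -1.8] tilt [0. 0.]
d tool [ 0.1715 -0.2975 -0.0009] dist 0.343 spin -0.0035 j [ 26.  33.  -2. 113.   2.  34.  32.]
```

>>> arm_command(
  targets=[
    [0.0171, -0.0298, 0, 0],
    [0.0171, -0.0298, 0, 0],
    [0.0171, -0.0298, 0, 0],
    [0.0171, -0.0298, 0, 0],
    [0.0171, -0.0298, 0, 0],
    [0.0171, -0.0298, 0, 0],
    [0.0171, -0.0298, 0, 0],
    [0.0171, -0.0298, 0, 0],
    [0.0171, -0.0298, 0, 0],
    [0.0171, -0.0298, 0, 0],
  ],
)

```text
time_s: 22.5
eef_pos: [0.5541, 0.076, 0.2082]
orientation: [[0.986, 0.165, -0.002], [0.165, -0.986, -0.0], [-0.002, 0.0, -1.0]]
force: [0.6, -0.1, -2.3]
gripper_width: 0.0534
```

>>> arm_command(
  targets=[
    [0, 0, 0.02, 0],
    [0, 0, 0.02, 0],
    [0, 0, 0.02, 0],
    [0, 0, 0.02, 0],
    [0, 0, 0.015, 0],
    [0, 0, 0.01, 0],
    [0, 0, 0.005, 0],
    [0, 0, 0.003, 0],
    [0, 0, 0, 0],
    [0, 0, 0, 0],
  ],
)

```text
time_s: 23.5
eef_pos: [0.5551, 0.075, 0.0959]
orientation: [[0.986, 0.165, 0.001], [0.165, -0.986, 0.0], [0.001, -0.0, -1.0]]
force: [-0.3, -1.4, -0.7]
gripper_width: 0.0536
```

```bash
python3 - <<'E'
from h import *
from go import rel
rel(0.556,0.074,0.082,9.5)
n='side'
c=cam(n)
x0,y0=(240,140)
cv2.imwrite(f'pics/{n}10.png',cv2.resize(c['color'][y0:y0+150,x0:x0+170],None,fx=4,fy=4,interpolation=cv2.INTER_CUBIC))
E
```

```text
t 23.5 pos [0.5551 0.075  0.0959] yaw 9.51 w 0.0536 F [-0.3 -1.4 -0.7] tilt [ 0.001 -0.   ]
d tool [0.0007 0.0011 0.0139] dist 0.014 spin 0.0002 j [-13.  47.   1. 108.  -2.  25.  -1.]
```

View pics/side10.png

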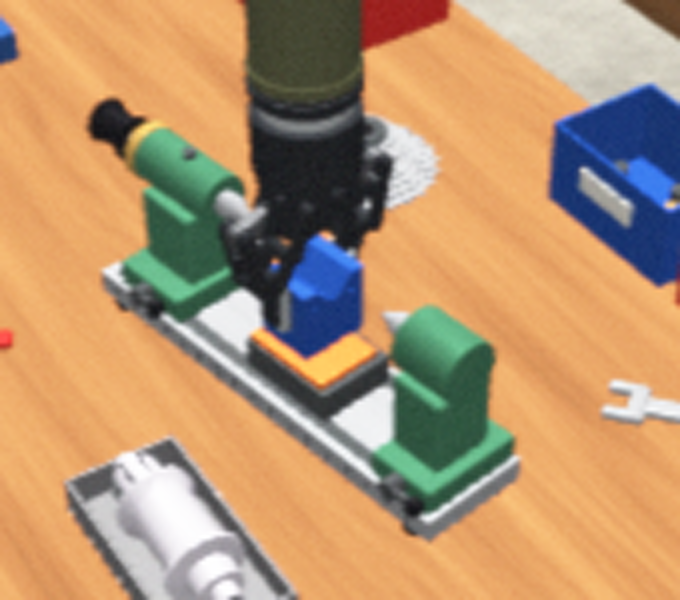

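>>> arm_command(
  targets=[
    [0.001, 0.001, 0.004, 0],
    [0, 0, 0.004, 0],
    [0, 0, 0.003, 0],
    [0, 0, 0.001, 0],
    [0, 0, 0.001, 0],
    [0, 0, 0, 0],
    [0, 0, 0, 0],
    [0, 0, 0, 0],
    [0, 0, 0, 0],
    [0, 0, 0, 0],
  ],
)

```text
time_s: 24.55
eef_pos: [0.5559, 0.0741, 0.0824]
orientation: [[0.986, 0.165, 0.0], [0.165, -0.986, 0.0], [0.0, -0.0, -1.0]]
force: [0.1, 0.3, -2.2]
gripper_width: 0.0537
```

Not touching yet; go down about 1 mm more, then release.

>>> arm_command(
  targets=[
    [0, 0, 0.0005, 0],
    [0, 0, 0.0005, 0],
    [0, 0, 0, 0],
    [0, 0, 0, 0],
    [0, 0, 0, 0],
    [0, 0, 0, 0],
    [0, 0, 0, 0],
    [0, 0, 0, 0],
    [0, 0, 0, 0],
    [0, 0, 0, 0],
  ],
)

```text
time_s: 25.55
eef_pos: [0.5559, 0.0741, 0.0817]
orientation: [[0.986, 0.165, 0.0], [0.165, -0.986, 0.0], [0.0, -0.0, -1.0]]
force: [-2.3, 0.6, 6.8]
gripper_width: 0.0534
```

>>> arm_command(
  targets=[
    [0, 0, 0, 0],
    [0, 0, 0, 0],
    [0, 0, 0, 0],
    [0, 0, 0, 0],
    [0, 0, 0, 0],
    [0, 0, 0, 0],
    [0, 0, 0, 0],
    [0, 0, 0, 0],
    [0, 0, 0, 0],
    [0, 0, 0, 0],
  ],
  jaw=0.08,
)

```text
time_s: 26.55
eef_pos: [0.5558, 0.0741, 0.0813]
orientation: [[0.986, 0.165, -0.0], [0.165, -0.986, 0.0], [-0.0, -0.0, -1.0]]
force: [0.6, 0.4, -0.2]
gripper_width: 0.0797
```

>>> arm_command(
  targets=[
    [0, 0, -0.005, 0],
    [0, 0, -0.015, 0],
    [0, 0, -0.02, 0],
    [0, 0, -0.03, 0],
    [0, 0, -0.04, 0],
    [0, 0, -0.03, 0],
    [0, -0.049, 0, 0],
    [0, -0.049, 0, 0],
    [0, -0.049, 0, 0],
    [0, -0.049, 0, 0],
  ],
)

```text
time_s: 27.55
eef_pos: [0.5229, 0.2691, 0.2219]
orientation: [[0.986, 0.165, 0.001], [0.165, -0.986, 0.0], [0.001, -0.0, -1.0]]
force: [1.0, -0.4, 0.1]
gripper_width: 0.0799
```

```bash
python3 - <<'E'
from meas import *
from go import rel
rel(0.5204,0.2893,0.125-.008,9.5)
for n in('top','side'):
  c=cam(n); W=pts(c); hsv=cv2.cvtColor(c['color'],cv2.COLOR_BGR2HSV); H,S,V=[hsv[...,i].astype(int) for i in range(3)]
  X,Y,Z=W[...,0],W[...,1],W[...,2]
  m=(H>8)&(H<25)&(S>120)&(Z>.045)&(Z<.07)&(abs(X-.556)<.06)&(abs(Y-.073)<.07)
  print(n,'sheet',rect(W,m,.045,.07))
  b=(H>105)&(H<130)&(S>120)&(abs(X-.556)<.06)&(abs(Y-.075)<.06)
  print('vb',rect(W,b,.05,.13),'top',rect(W,b,.106,.13))
  k=(V<60)&(abs(X-.52)<.03)&(abs(Y-.289)<.04)&(Z>.11)&(Z<.15)
  print('knob',rect(W,k,.11,.15))
  x0,y0=(230,140) if n=='side' else (170,160)
  cv2.imwrite(f'pics/{n}11.png',cv2.resize(c['color'][y0:y0+150,x0:x0+170],None,fx=4,fy=4,interpolation=cv2.INTER_CUBIC))
E
```

```text
t 27.55 pos [0.5229 0.2691 0.2219] yaw 9.49 w 0.0799 F [ 1.  -0.4  0.1] tilt [ 0.001 -0.   ]
d tool [ 0.0008 -0.0203  0.1049] dist 0.107 spin -0.0002 j [-34.  38.   4.  98.  -4.  44. -19.]
top sheet (array([555. ,  75.3]), array([56. , 76.7]), 9.3, 198, array([0.0516, 0.0565, 0.061 ]), array([0.5536, 0.0756, 0.0564]))
vb (array([553.5,  71.8]), array([55.5, 44.6]), 8.1, 401, array([0.0904, 0.1076, 0.115 ]), array([0.5524, 0.0718, 0.1056])) top (array([553.5,  71.7]), array([55.5, 44.4]), 8.1, 228, array([0.1072, 0.1114, 0.1158]), array([0.5541, 0.072 , 0.1114]))
knob (array([522.5, 285.3]), array([31.3, 28.3]), 12.1, 71, array([0.1276, 0.1377, 0.1432]), array([0.5232, 0.2788, 0.1369]))
side sheet (array([555.7,  72.4]), array([61.7, 74.6]), 10.0, 91, array([0.0511, 0.0554, 0.0592]), array([0.5544, 0.048 , 0.0552]))
vb (array([551.9,  70.2]), array([55.8, 49. ]), 10.3, 490, array([0.0642, 0.0982, 0.1137]), array([0.5487, 0.0621, 0.094 ])) top (array([551.8,  69.3]), array([55.9, 44.8]), 11.2, 140, array([0.1064, 0.111 , 0.115 ]), array([0.5527, 0.068 , 0.1109]))
knob (array([516.7, 286.8]), array([25.6, 37.6]), 4.8, 83, array([0.1249, 0.1367, 0.1423]), array([0.5141, 0.2865, 0.1351]))
```

View pics/top11.png

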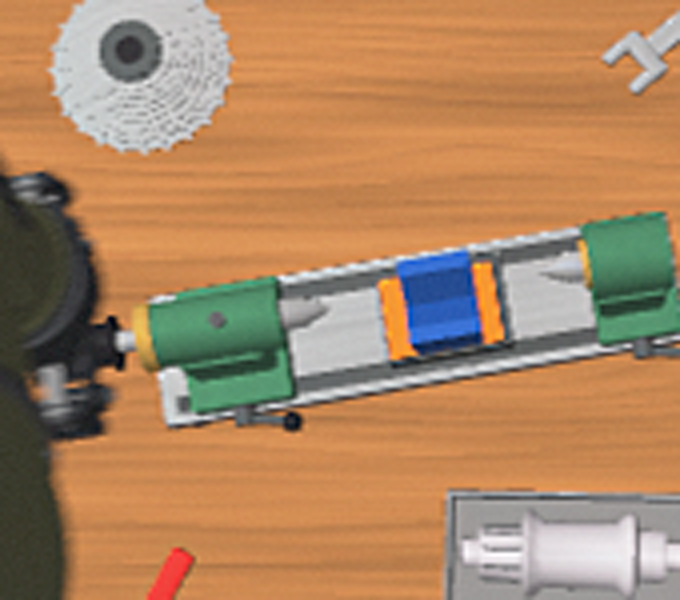

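View pics/side11.png

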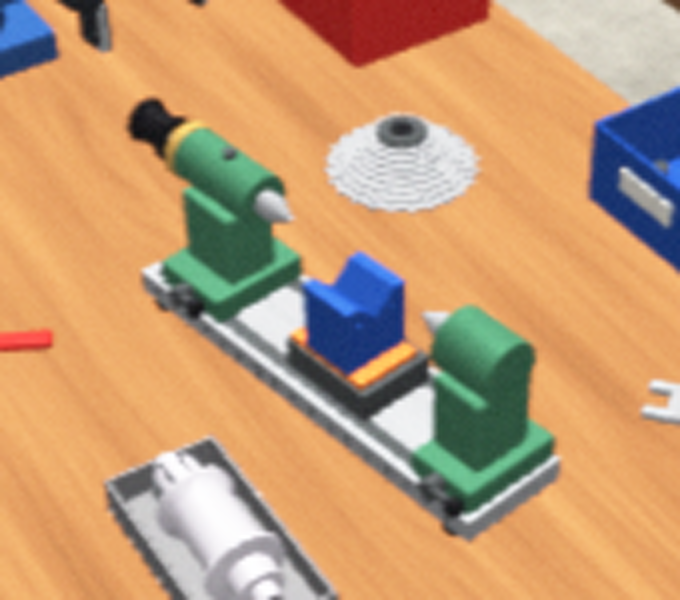

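The V-block stands on the sheet (top view around (440,300) of the crop), about 3 mm off in x and within about 2° of square. Next I'll check the knob's position along its axis from the first pictures.

```bash
python3 - <<'E'
from meas import *
a=np.radians(9.5);ux=np.array([np.cos(a),np.sin(a)]);uy=np.array([-np.sin(a),np.cos(a)])
for n in('top','side'):
  c=dict(np.load(f'{n}0.npz'));W=pts(c);V=c['color'].max(2).astype(int)
  q=(W[...,:2]-np.array([.5566,.0727])); lx=q@ux; ly=q@uy
  k=(V<75)&(abs(lx)<.03)&(ly>.18)&(ly<.27)&(W[...,2]>.1)&(W[...,2]<.16)
  print(n,k.sum(),'y',np.percentile(ly[k],[1,5,50,95,99]).round(4),'x',np.percentile(lx[k],[2,50,98]).round(4))
  for y in np.arange(.186,.25,.004):
    m=k&(abs(ly-y)<.002)
    if m.sum()>1: print(round(y,3),m.sum(),'x',lx[m].min().round(4),lx[m].max().round(4),'zmax',np.percentile(W[...,2][m],90).round(4))
c=dict(np.load('top0.npz'));cv2.imwrite('pics/knobT.png',cv2.resize(c['color'][225:270,170:230],None,fx=10,fy=10,interpolation=cv2.INTER_CUBIC))
rest=np.array([.5566,.0727])
for z in(.125,.143):
  for y in(.2015,.2195,.2375,.2055,.2335): 
    p=rest+uy*y; print(z,y,np.round((np.array(proj(c,[*p,z]))-[170,225]+.5)*10))
E
```

```text
top 172 y [0.2011 0.2014 0.2191 0.2353 0.2369] x [-0.0139  0.0002  0.0162]
0.202 27 x -0.0141 0.0171 zmax 0.145
0.206 12 x -0.0118 0.0129 zmax 0.1427
0.21 15 x -0.0103 0.0129 zmax 0.1401
0.214 19 x -0.0115 0.0148 zmax 0.1414
0.218 17 x -0.0108 0.0122 zmax 0.1413
0.222 14 x -0.0107 0.0125 zmax 0.1394
0.226 17 x -0.0099 0.0129 zmax 0.14
0.23 18 x -0.0112 0.0144 zmax 0.1416
0.234 28 x -0.0152 0.0176 zmax 0.1447
0.238 5 x -0.0082 0.0175 zmax 0.1423
side 91 y [0.1993 0.2004 0.2185 0.2353 0.2383] x [-0.0153 -0.0084  0.0072]
0.198 4 x -0.0126 -0.0074 zmax 0.1408
0.202 12 x -0.0144 0.0005 zmax 0.1425
0.206 14 x -0.0162 0.0075 zmax 0.141
0.21 3 x -0.0147 0.0014 zmax 0.1385
0.214 9 x -0.0151 0.0049 zmax 0.1402
0.218 8 x -0.0128 0.0006 zmax 0.14
0.222 11 x -0.013 0.0069 zmax 0.1399
0.226 7 x -0.0143 0.0015 zmax 0.1419
0.23 10 x -0.0152 0.0071 zmax 0.1396
0.234 10 x -0.0135 0.0087 zmax 0.14
0.238 3 x -0.0101 -0.0002 zmax 0.1367
0.125 0.2015 [303. 215.]
0.125 0.2195 [232. 227.]
0.125 0.2375 [162. 239.]
0.125 0.2055 [288. 217.]
0.125 0.2335 [177. 236.]
0.143 0.2015 [286. 205.]
0.143 0.2195 [214. 217.]
0.143 0.2375 [143. 230.]
0.143 0.2055 [270. 208.]
0.143 0.2335 [158. 227.]
```

View pics/knobT.png

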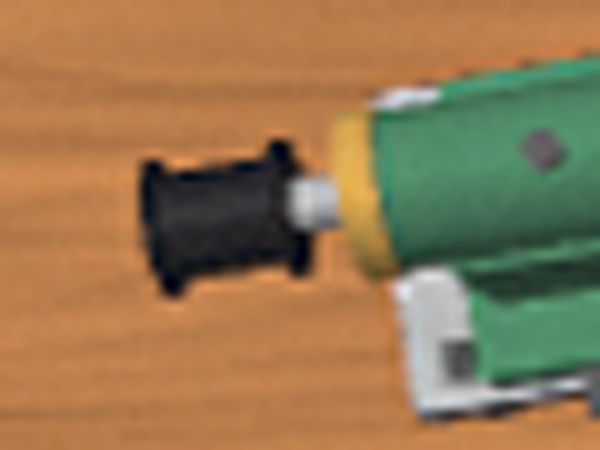

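>>> arm_command(
  targets=[
    [0.0012, -0.02, 0, 0],
    [0, 0, 0.015, 0],
    [0, 0, 0.015, 0],
    [0, 0, 0.015, 0],
    [0, 0, 0.01, 0],
    [0, 0, 0, 0],
    [0, 0, 0, 0],
    [0, 0, 0, 0],
    [0, 0, 0, 0],
    [0, 0, 0, 0],
  ],
  jaw=0.06,
)

```text
time_s: 28.65
eef_pos: [0.5216, 0.2875, 0.1668]
orientation: [[0.986, 0.165, 0.001], [0.165, -0.986, 0.001], [0.001, -0.0, -1.0]]
force: [1.6, -0.6, 0.2]
gripper_width: 0.0597
```

```bash
python3 - <<'E'
from h import *
from go import rel
rel(0.5211,0.289,0.117,9.5)
for n in('side','top'):
  c=cam(n)
  x0,y0=(225,110) if n=='side' else (140,190)
  cv2.imwrite(f'pics/{n}12.png',cv2.resize(c['color'][y0:y0+100,x0:x0+110],None,fx=6,fy=6,interpolation=cv2.INTER_CUBIC))
E
```

```text
t 28.65 pos [0.5216 0.2875 0.1668] yaw 9.51 w 0.0597 F [ 1.6 -0.6  0.2] tilt [ 0.001 -0.   ]
d tool [-0.0003 -0.0016  0.0498] dist 0.05 spin 0.0002 j [-36.  43.   4. 100.  -4.  38. -20.]
```

View pics/side12.png

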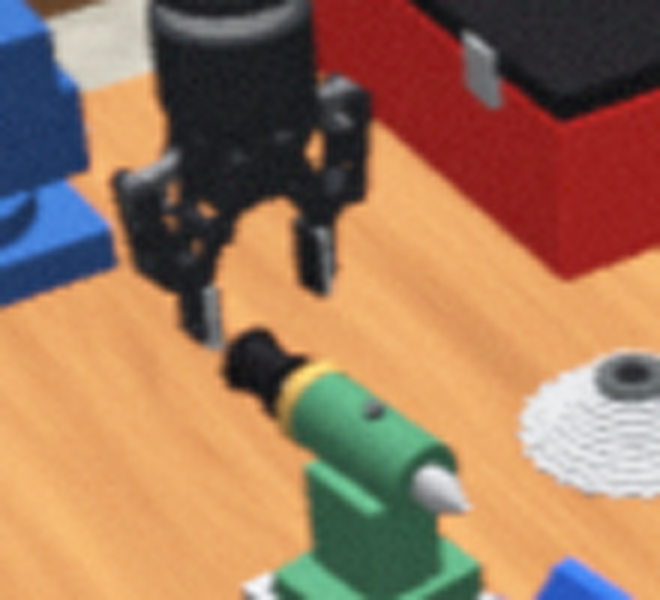

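View pics/top12.png

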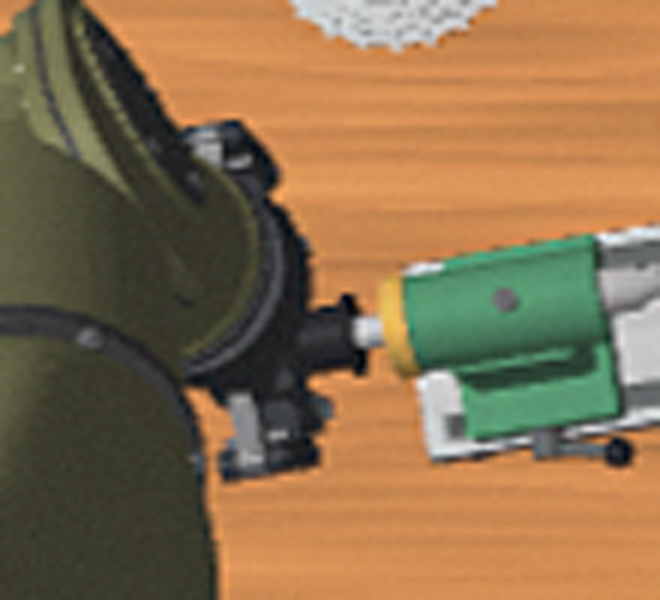

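>>> arm_command(
  targets=[
    [0, -0.0015, 0.01, 0],
    [0, 0, 0.01, 0],
    [0, 0, 0.01, 0],
    [0, 0, 0.01, 0],
    [0, 0, 0.009, 0],
    [0, 0, 0, 0],
    [0, 0, 0, 0],
    [0, 0, 0, 0],
    [0, 0, 0, 0],
    [0, 0, 0, 0],
  ],
)

```text
time_s: 29.75
eef_pos: [0.5213, 0.2889, 0.1177]
orientation: [[0.986, 0.165, 0.001], [0.165, -0.986, 0.0], [0.001, -0.0, -1.0]]
force: [-0.3, 0.7, 0.3]
gripper_width: 0.0601
```

>>> arm_command(
  targets=[
    [0, 0, 0, 0],
    [0, 0, 0, 0],
    [0, 0, 0, 0],
    [0, 0, 0, 0],
    [0, 0, 0, 0],
    [0, 0, 0, 0],
    [0, 0, 0, 0],
    [0, 0, 0, 0],
    [0, 0, 0, 0],
    [0, 0, 0, 0],
  ],
  jaw=0.015,
)

```text
time_s: 30.75
eef_pos: [0.5237, 0.2893, 0.1182]
orientation: [[0.986, 0.164, 0.005], [0.164, -0.986, 0.002], [0.006, -0.001, -1.0]]
force: [5.0, 0.9, 1.0]
gripper_width: 0.0262
```

```bash
python3 - <<'E'
from h import *
from go import rel
rel(0.5211,0.289,0.117,9.5)
for n in('side','top'):
  c=cam(n)
  x0,y0=(225,110) if n=='side' else (140,190)
  cv2.imwrite(f'pics/{n}13.png',cv2.resize(c['color'][y0:y0+100,x0:x0+110],None,fx=6,fy=6,interpolation=cv2.INTER_CUBIC))
E
```

```text
t 30.75 pos [0.5237 0.2893 0.1182] yaw 9.46 w 0.0262 F [5.  0.9 1. ] tilt [ 0.006 -0.001]
d tool [-0.0027 -0.0001  0.0011] dist 0.003 spin -0.0006 j [-35.  47.   3. 101.  -5.  32. -20.]
```

View pics/side13.png

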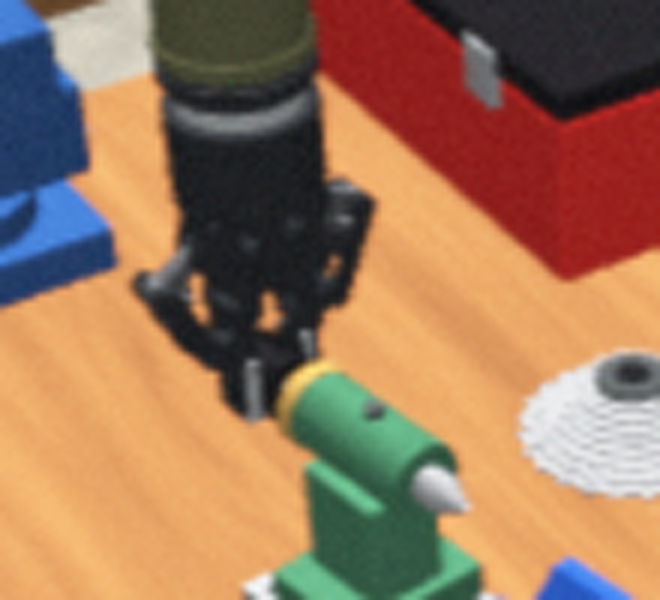

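View pics/top13.png

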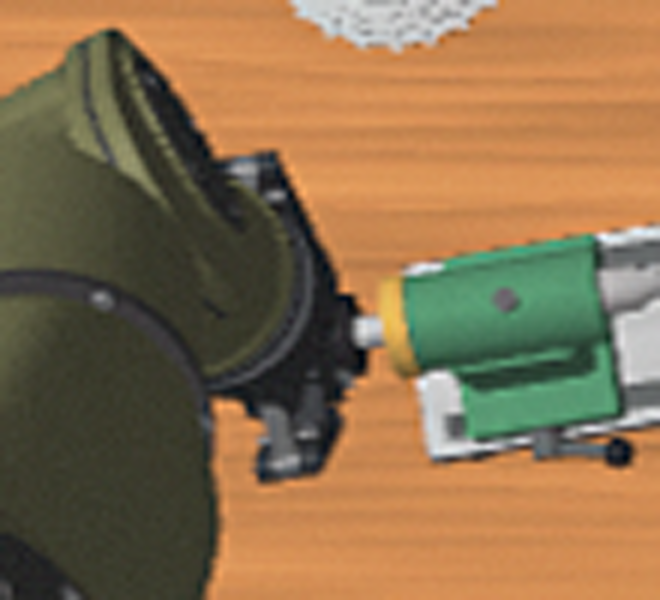

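The knob is gripped (0.026 measured on the 28 mm waist). The arm was pulled 2.5 mm across, so I'll shift to relieve that and then pull gradually.

>>> arm_command(
  targets=[
    [0.002, 0, 0, 0],
    [0, -0.003, 0, 0],
    [0, -0.004, 0, 0],
    [0, -0.004, 0, 0],
    [0, -0.004, 0, 0],
    [0, -0.004, 0, 0],
    [0, -0.004, 0, 0],
    [0, -0.003, 0, 0],
    [0, 0, 0, 0],
    [0, 0, 0, 0],
  ],
)

```text
time_s: 31.85
eef_pos: [0.5205, 0.3093, 0.1181]
orientation: [[0.987, 0.162, 0.001], [0.162, -0.987, -0.007], [0.0, 0.007, -1.0]]
force: [3.0, -8.8, 8.4]
gripper_width: 0.0264
```

```bash
cat > chk.py <<'E'
import sys
from h import *
from go import rel
rel(0.5237-.165*.031,0.2893+.986*.031,0.118,9.5)
k=sys.argv[1]
for n in('side','top'):
  c=cam(n); np.savez(f'{n}{k}.npz',**c)
  x0,y0=(225,110) if n=='side' else (140,190)
  cv2.imwrite(f'pics/{n}{k}.png',cv2.resize(c['color'][y0:y0+100,x0:x0+110],None,fx=6,fy=6,interpolation=cv2.INTER_CUBIC))
E
python3 chk.py 14
```

```text
t 31.85 pos [0.5205 0.3093 0.1181] yaw 9.31 w 0.0264 F [ 3.  -8.8  8.4] tilt [0.    0.007]
d tool [-0.0002 -0.0107 -0.    ] dist 0.011 spin -0.0032 j [-38.  48.   4.  99.  -5.  33. -21.]
```

View pics/top14.png

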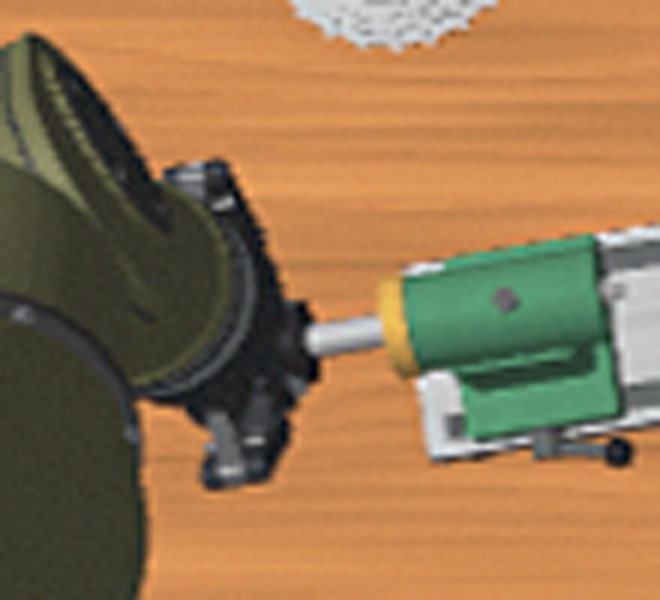

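View pics/side14.png

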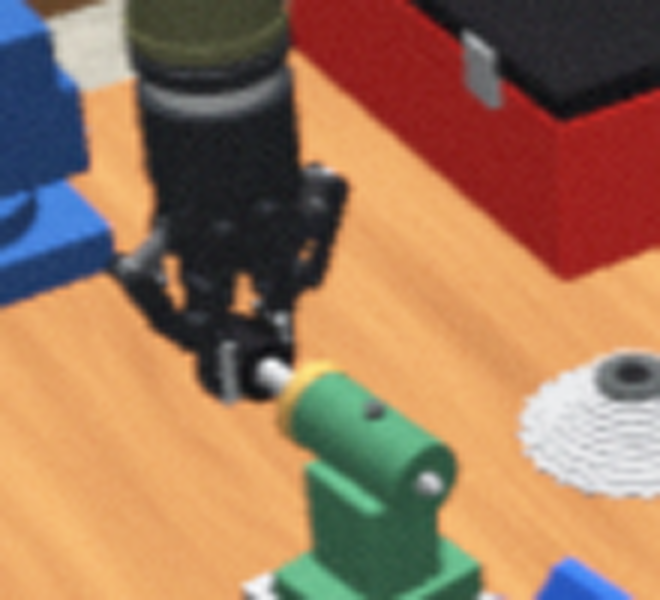

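Rod is about 20 mm out and the grip is holding; the knob moves with the jaws. Pull another 12 mm.

>>> arm_command(
  targets=[
    [0, -0.003, 0, 0],
    [0, -0.003, 0, 0],
    [0, -0.003, 0, 0],
    [0, -0.003, 0, 0],
    [0, 0, 0, 0],
    [0, 0, 0, 0],
    [0, 0, 0, 0],
    [0, 0, 0, 0],
    [0, 0, 0, 0],
    [0, 0, 0, 0],
  ],
)

```text
time_s: 32.95
eef_pos: [0.5189, 0.3196, 0.1181]
orientation: [[0.987, 0.161, 0.001], [0.161, -0.987, -0.009], [-0.0, 0.009, -1.0]]
force: [4.0, -11.4, 9.1]
gripper_width: 0.0262
```

```bash
python3 chk.py 15
```

```text
t 32.95 pos [0.5189 0.3196 0.1181] yaw 9.27 w 0.0262 F [  4.  -11.4   9.1] tilt [-0.     0.009]
d tool [-0.0002 -0.0003  0.0001] dist 0.0 spin -0.0041 j [-39.  48.   4.  99.  -5.  34. -22.]
```

View pics/top15.png

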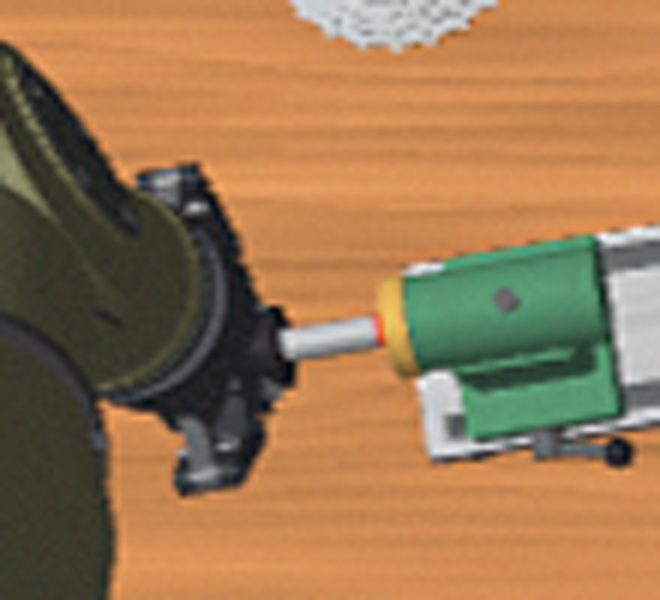

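View pics/side15.png

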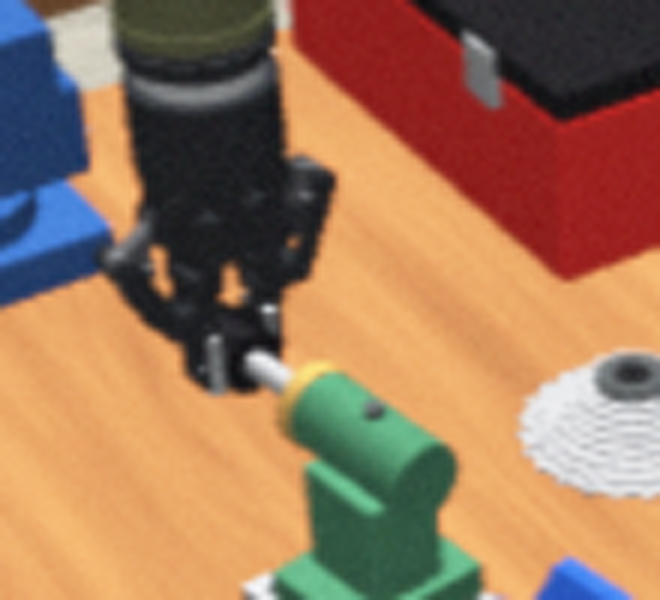

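```bash
python3 - <<'E'
from h import *
a=np.radians(9.5);ux=np.array([np.cos(a),np.sin(a)]);uy=np.array([-np.sin(a),np.cos(a)])
rest=np.array([.5566,.0727])
ys=np.arange(.180,.262,.001)
for k in('0','14','15'):
  c=dict(np.load(f'top{k}.npz')); 
  pr=[]
  for dx in(-.003,0,.003,.005):
    P=[proj(c,[*(rest+uy*y+ux*(dx)),.131]) for y in ys]
    m=np.array(P,np.float32)[None]
    pr.append(cv2.remap(c['color'],m[...,0],m[...,1],cv2.INTER_LINEAR)[0].astype(int))
  pr=np.mean(pr,0)
  print(k); print(' '.join(f'{int(y*1000+.5)}:{int(b)},{int(g)},{int(r_)}' for y,(b,g,r_) in zip(ys,pr)))
E
```

```text
0
180:95,131,93 181:89,138,133 182:85,148,174 183:83,158,198 184:82,166,217 185:82,170,220 186:81,170,220 187:80,170,218 188:78,168,217 189:77,166,214 190:97,166,207 191:126,167,195 192:150,168,183 193:162,169,175 194:172,170,169 195:174,169,166 196:173,169,166 197:172,169,168 198:174,172,171 199:176,175,175 200:167,167,166 201:148,148,147 202:125,125,125 203:96,95,95 204:65,64,65 205:48,46,48 206:43,39,42 207:40,36,39 208:45,41,43 209:48,44,47 210:48,45,47 211:48,45,47 212:48,46,47 213:48,45,47 214:48,46,47 215:48,46,46 216:48,45,46 217:47,45,46 218:47,45,46 219:48,45,46 220:48,45,47 221:48,45,47 222:48,46,48 223:49,46,48 224:49,46,48 225:49,46,48 226:48,46,48 227:47,46,47 228:47,45,47 229:48,46,46 230:48,46,47 231:49,46,47 232:49,46,48 233:49,46,48 234:48,45,47 235:45,42,42 236:42,37,36 237:40,33,30 238:41,36,34 239:46,49,56 240:53,67,88 241:63,91,130 242:71,113,168 243:75,124,186 244:77,129,194 245:78,132,198 246:77,131,196 247:76,129,193 248:76,128,192 249:76,128,192 250:76,127,191 251:76,127,191 252:76,127,190 253:76,126,190 254:75,126,190 255:76,127,189 256:76,127,190 257:75,12
[... 1816 characters left out ...]
177 214:181,178,177 215:181,179,177 216:181,179,177 217:180,179,177 218:180,179,177 219:181,180,177 220:182,181,178 221:183,181,179 222:184,182,180 223:183,181,179 224:183,182,180 225:182,180,180 226:182,181,180 227:183,181,181 228:184,183,183 229:188,187,186 230:187,187,186 231:172,172,172 232:154,153,154 233:123,123,123 234:89,89,90 235:60,59,60 236:47,44,46 237:39,35,38 238:44,40,43 239:49,46,48 240:52,49,51 241:53,50,52 242:54,51,53 243:53,50,52 244:52,50,50 245:49,47,47 246:45,43,43 247:41,39,39 248:39,37,36 249:37,35,34 250:36,33,33 251:35,32,32 252:34,32,31 253:34,31,30 254:34,31,31 255:33,31,31 256:33,31,31 257:33,32,31 258:34,32,32 259:33,31,30 260:32,30,29 261:32,30,30 262:33,31,30
```

The profile along the rod puts the knob flange edge at 202.5 mm at home and 233.4 mm now. The rod is therefore about 30.8 mm out, and the red ring shows at the mouth with part of it hidden behind the collar. I'll add 1 mm of margin and let it settle.

>>> arm_command(
  targets=[
    [0, -0.001, 0, 0],
    [0, 0, 0, 0],
    [0, 0, 0, 0],
    [0, 0, 0, 0],
    [0, 0, 0, 0],
    [0, 0, 0, 0],
    [0, 0, 0, 0],
    [0, 0, 0, 0],
    [0, 0, 0, 0],
    [0, 0, 0, 0],
  ],
)

```text
time_s: 34.05
eef_pos: [0.5187, 0.3203, 0.1181]
orientation: [[0.987, 0.161, 0.001], [0.161, -0.987, -0.009], [-0.0, 0.009, -1.0]]
force: [3.8, -11.3, 9.2]
gripper_width: 0.0262
```

```bash
python3 - <<'E'
from meas import *
from go import rel
rel(0.5237-.165*.031,0.2893+.986*.031,0.118,9.5)
a=np.radians(9.5);ux=np.array([np.cos(a),np.sin(a)]);uy=np.array([-np.sin(a),np.cos(a)]);rest=np.array([.5566,.0727])
for n in('top','side'):
  c=cam(n); W=pts(c); hsv=cv2.cvtColor(c['color'],cv2.COLOR_BGR2HSV); H,S,V=[hsv[...,i].astype(int) for i in range(3)]
  X,Y,Z=W[...,0],W[...,1],W[...,2]
  m=(H>8)&(H<25)&(S>120)&(Z>.045)&(Z<.07)&(abs(X-.556)<.06)&(abs(Y-.073)<.07)
  print(n,'sheet',rect(W,m,.045,.07))
  b=(H>105)&(H<130)&(S>120)&(abs(X-.556)<.06)&(abs(Y-.075)<.06)
  print('vb top',rect(W,b,.106,.13))
  if n=='top':
    ys=np.arange(.215,.25,.0005); P=np.array([proj(c,[*(rest+uy*y),.131]) for y in ys],np.float32)[None]
    v=cv2.remap(c['color'],P[...,0],P[...,1],cv2.INTER_LINEAR)[0].mean(1); print('edge',ys[np.argmax(v<110)])
  cv2.imwrite(f'pics/{n}16.png',c['color'])
E
```

```text
t 34.05 pos [0.5187 0.3203 0.1181] yaw 9.25 w 0.0262 F [  3.8 -11.3   9.2] tilt [-0.     0.009]
d tool [-0.0002  0.0004  0.0001] dist 0.0 spin -0.0043 j [-39.  48.   4.  99.  -5.  34. -22.]
top sheet (array([554.4,  75.1]), array([55.1, 76.6]), 9.2, 198, array([0.0523, 0.0567, 0.0618]), array([0.5535, 0.0755, 0.0569]))
vb top (array([554.7,  71.6]), array([54.7, 44.5]), 8.6, 232, array([0.1068, 0.1111, 0.1164]), array([0.5547, 0.0717, 0.1112]))
edge 0.23450000000000001
side sheet (array([543.,  60.]), array([55.8, 87. ]), 51.0, 93, array([0.0507, 0.0558, 0.0589]), array([0.5544, 0.0488, 0.0552]))
vb top (array([552.5,  70.3]), array([55.5, 45.8]), 10.6, 149, array([0.1063, 0.1112, 0.1149]), array([0.5524, 0.068 , 0.111 ]))
```

View pics/top16.png

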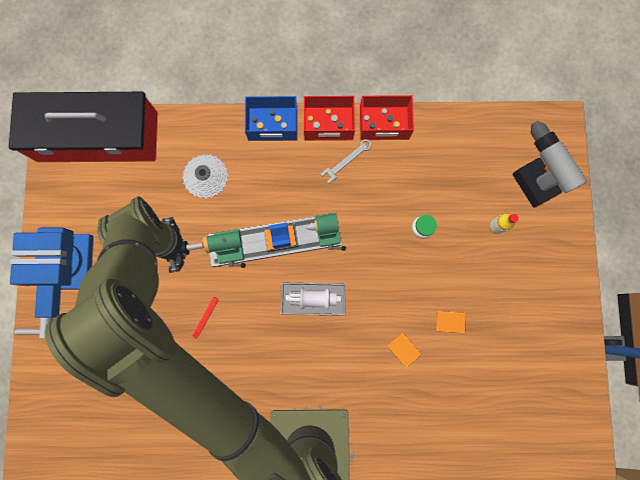

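The final picture shows the V-block on the sheet at (280,236) and the knob gripped at (180,245). Every visible bystander is where it started. The rod is about 31.5 mm out and still. Handing in.

```bash
python3 -c "
from rig import job; print(job.finish_job())"
```

```text
the job is handed in; nothing more can be done
None
```

The hub bench is ready and I've handed the job in, at about 34 s of the 72 s allowed. The gripper still holds the knob with the rod at its red ring.

- **Sheet:** I took the orange sheet farthest from the base. It lies flat on the packing block, about 2 to 3 mm off centre and square to within about 1°.
- **V-block:** It stands upright on the sheet. The top camera puts it 2 to 3 mm off centre across the bed and about 1° off square. The side camera read about 4 mm off. The limit across is 8 mm.
- **Rod:** The top picture puts it about 31.5 mm out and the arm's own travel gives about 31 mm, both inside 27 to 37 mm. The wrist reads about 12 N pulling back, which matches the spring. I couldn't see the whole ring because the collar hides part of it from above, so "wholly out" rests on those two measurements.
- **Bystanders:** Everything visible in the last top picture was where it started. The screwdriver was hidden by the arm, so I couldn't check it there, but the gripper never went near it.

Two readings disagreed slightly. When the jaws closed on the knob, they pulled the arm about 2.5 mm across. The bench line may therefore sit 2 to 3 mm off the cameras' estimate, still within the limits.

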